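# Build a 38 mm specimen onto the triaxial cell base

### The job

Set up the 38 mm specimen on the pedestal of the triaxial cell base, building it up there piece by piece: a 38 mm porous stone first, then the tall soil core standing upright, the other 38 mm stone, and last the 38 mm loading cap with its ball up, all in line with the pedestal so that the membrane will go over the stack. The core is brittle, so do not drop it or let it topple. Leave the 50 mm stone and cap, the core offcut and the moisture tin where they are.

Things in the scene. Friction and masses are not known exactly. Their poses are not given: they have to be found in the camera images.
- cell_base: Triaxial cell base, fixed: aluminium disc 150 mm across, 25 mm thick; upright steel pedestal at its centre, 38 mm across (50 mm collar, 5 mm high, round its foot), flat top 55 mm above the bench. Two brass valves with blue levers, to 33 mm above the bench, stick out to 94 mm from the centre along its +x, 28 mm either side. Origin: centre of the underside, under the pedestal's axis; z up.
- stone_a: 38 mm porous stone: flat pale cream disc, 38 mm in diameter, 8 mm thick, 22 g, lying flat. Origin: centre of the underside; z up. Identical to the other 38 mm stone: either may go below or above the core.
- stone_b: The other 38 mm porous stone: flat pale cream disc, 38 mm in diameter, 8 mm thick, 22 g, lying flat. Origin: centre of the underside; z up.
- core: The specimen: hard brown cemented-soil cylinder, 38 mm in diameter, 76 mm tall, about 170 g, standing upright. Origin: centre of the underside; z along its axis, up.
- cap_38: 38 mm loading cap: aluminium cylinder 38 mm in diameter and 20 mm high with a thin black ring round it and a 16 mm steel ball fixed in the middle of its top (ball's top 29 mm above the underside), about 75 g, standing ball up. Origin: centre of the underside; z up.
- stone_50: 50 mm porous stone, not for this specimen: flat pale cream disc, 50 mm in diameter, 8 mm thick. Origin: centre of the underside. To be left alone.
- cap_50: 50 mm loading cap, not for this specimen: like the 38 mm cap but 50 mm in diameter, 20 mm high, with the same 16 mm ball. Origin: centre of the underside. To be left alone.
- offcut: Offcut trimmed from the core: brown soil cylinder 38 mm in diameter but only 28 mm high. Origin: centre of the underside. To be left alone.
- tin: Closed aluminium moisture tin, 58 mm in diameter over its lid, 32 mm high. Origin: centre of the underside. To be left alone.

How it is judged:
By the outcome, as a careful person would: the job done as asked, in the order asked, and still so for the second after the job is handed in, with the robot touching nothing.
It also fails if it takes over 120 s, if anything falls off the work surface, if the arm or the gripper's body presses on something with over 40 N, if the wrist force passes 120 N, or if a joint passes its speed limit or range.

### The arm

A 7-joint arm with a two-finger parallel gripper is mounted at the origin on the work surface. World frame = base frame: x ahead of the robot, y to its left, z up, the work surface at z = 0. Lengths are in m, angles in degrees, forces in N, time in s.
With the tool pointing down it reaches from about 0.4 to 0.85 m from the base axis. Payload 4.4 kg.
Tool frame: the origin (TCP) lies at the very end of the fingers, on their centre line; the grasp point (between the pads) lies 19 mm behind it; z points along the fingers, y is the line along which they close (so a half turn about z gives the same grasp; the last joint's range is limited). The gripper opens to 94 mm and grips with 3 to 60 N. Pads are 16 mm wide; open, the fingers measure 119 mm over their backs; the gripper's body (75 mm by 177 mm) begins 78 mm behind the grasp point.
Start: joints at [-72.468, 36.005, 2.206, 86.941, -1.547, 57.084, -1.146], TCP at [0.236, 0.606, 0.205] pointing down, gripper open.
Joint ranges: [-175.42, 175.42], [-21.48, 121.26], [-71.46, 75.88], [10.55, 141.38], [-63.04, 243.04], [13.31, 113.54], [-168.57, 168.57]. Speed limits (degrees/s): [147.25, 147.25, 180, 180, 180, 180, 180].

### API

Orientations are given as [roll, pitch, yaw] about the fixed x, y, z axes, in that order (R = Rz(yaw) Ry(pitch) Rx(roll)).
In Python, from bench import r gives the robot as it stands.
- The arm moves only by the tool move_arm, never from a script. Its argument "targets" is a list of rows, each an object with "jaw": the opening, from -1 (shut) to 1 (fully open); "delta_pos": the shift along the tool's x, y, z in m, a list of three; "spin": the turn about the tool's z in degrees. A call has 1 to 12 rows; each row shifts and turns the commanded pose from where the row before left it, along the tool's axes as they then stand; what a row does not reach is not made up. A row lasts 1/12 s, in which the tool goes at most 41.7 mm and 7.16 degrees, less where a joint would pass 70% of its speed; a pose out of reach is approached as far as the arm can. A call with a gripper value outside its range is refused whole. The fingers move at their own pace and stop on an object; "force" is the grip in N (left out, the last holds). Time passes only in rows, so rows that do not move let the fingers close. It gives the time, the measured TCP pose, the force, the opening and the grip force at its end, in the units of the state.
- r.sense(): the state, without advancing time (a new reading comes with each control period).
- r.capture(name): name is "scene" or "top" or "wrist"; returns the picture (420x560x3 uint8, blue, green, red); there is no depth.
- r.camera_params(name): a dict with "K" (3x3 intrinsics, pixels), "k1" (the pictures are not rectified: a ray, as slopes to the right and down, at radius r is drawn at 1 + k1 r^2 times it, then the intrinsics apply), "pose" (4x4, takes a point from camera to world coordinates); the wrist camera has in their place "T_tool_cam" (4x4, takes a point from camera to tool coordinates, whose origin is the TCP and whose axes are the flange's). Camera axes: x right, y down, z forward; pixel columns grow to the right and rows downward; lengths in m; the calibration is good to about 2 mm. A picture is of the moment at which its call begins: read the wrist's pose just before it. camera_params takes no time and is no camera call.
- r.job_done(): hands the job in; it is judged then, once.
Trained networks look in the newest picture that a camera, given by its name, has taken for a name from the list of things; names that differ only in an ending like _2 or _b are one class to them, and where a whole thing is asked for, a point or a joint stands for the part that bears it (a point fixed in the world has none). Each returns a list of dicts, best first, with "confidence" (0 to 1); they miss things now and then, are a little off and sometimes report something else, mostly with a low value. They report only what shows in the picture. A call takes as long as a camera call.
- r.silhouettes(camera, name): "pixels" (420x560 bool, what is visible of it) and "bbox" ([left, top, right, bottom] in pixels, round what is visible of it).
The state is a dict: "time_s": time; "joint_pos": joint angles; "qd": joint speeds; "joint_torque": joint torques, N m; "tcp_pos": TCP position; "tool_rot": TCP orientation; "wrist_force": force on the tool from outside, world axes, zero at the start; "wrist_torque": the same for the moment, N m; "width": opening from 0.0 (shut) to 1.0 (fully open); "finger_force": force on a finger pad.
Only numpy, scipy, OpenCV 4.12 (cv2) and the standard library are available. Lean on these libraries where they do the work, as an engineer would, in place of code of your own. Each camera call takes 0.05 s, during which the arm holds its last target. There are 200 camera calls.

## Working session

There is one attempt and no reset: what is moved stays moved. The work goes in short steps, Python scripts to look and compute and a tool call to move; the robot and the scene stay as the last step left them, time stands still between calls to the robot, and variables do not carry over. Pictures are saved under pics/ and viewed, at most 14 in all, crops included, and the job is handed in when it is done.

Besides the shell and the picture viewer there is one more tool, called after "Call:" as name([rows], argument=value, ...), one row to a line, values as JSON. move_arm: Moves the arm, as the interface text tells. Its arguments: {"type":"object","properties":{"targets":{"type":"array","items":{"type":"object","properties":{"jaw":{"type":"number"},"delta_pos":{"type":"array","items":{"type":"number"}},"spin":{"type":"number"}}}},"force":{"type":"number"}},"required":["targets"]}

```bash
mkdir -p pics; ls; python3 - <<'E'
from bench import r
import cv2,numpy as np
for c in ("scene","top"):
    cv2.imwrite(f"pics/{c}0.png",r.capture(c)); p=r.camera_params(c); print(c,np.round(p["K"],1).tolist(),p["k1"],np.round(p["pose"],3).tolist())
    for n in ["cell_base","stone_a","core","cap_38","stone_50","cap_50","offcut","tin"]:
        for d in r.silhouettes(c,n):
            if d["confidence"]>.2: print(n,round(d["confidence"],2),np.round(d["bbox"]).tolist())
p=r.camera_params("wrist");print(p)
print(r.sense())
E
```

```text
pics
scene [[415.2, 0.0, 274.9], [0.0, 415.2, 210.5], [0.0, 0.0, 1.0]] -0.11143141830665684 [[0.482, 0.712, -0.511, 1.047], [0.876, -0.389, 0.284, -0.305], [0.003, -0.585, -0.811, 0.882], [0.0, 0.0, 0.0, 1.0]]
cell_base 0.74 [241.0, 194.0, 299.0, 255.0]
stone_a 0.84 [161.0, 210.0, 184.0, 234.0]
core 0.9 [143.0, 277.0, 165.0, 307.0]
core 0.24 [326.0, 148.0, 338.0, 160.0]
cap_38 0.75 [346.0, 183.0, 368.0, 202.0]
cap_38 0.56 [323.0, 151.0, 338.0, 160.0]
stone_50 0.84 [161.0, 210.0, 184.0, 234.0]
cap_50 0.75 [346.0, 183.0, 368.0, 202.0]
cap_50 0.56 [323.0, 151.0, 338.0, 160.0]
offcut 0.83 [132.0, 252.0, 152.0, 271.0]
tin 0.87 [191.0, 253.0, 214.0, 282.0]
tin 0.59 [241.0, 195.0, 300.0, 253.0]
top [[414.6, 0.0, 277.7], [0.0, 414.6, 201.4], [0.0, 0.0, 1.0]] 0.02360559901120847 [[0.018, -0.99, 0.143, 0.373], [-1.0, -0.015, 0.022, -0.012], [-0.02, -0.143, -0.989, 0.917], [0.0, 0.0, 0.0, 1.0]]
cell_base 0.69 [260.0, 157.0, 329.0, 232.0]
stone_a 0.83 [382.0, 239.0, 405.0, 263.0]
stone_a 0.79 [111.0, 196.0, 130.0, 214.0]
stone_a 0.67 [111.0, 152.0, 131.0, 169.0]
core 0.75 [427.0, 152.0, 461.0, 1
[... 935 characters left out ...]
0.9, 'joint_pos': array([-72.46714481,  36.00153643,   2.20450599,  86.94093656,
        -1.54863778,  57.08424354,  -1.14650332]), 'qd': array([ 0.01374594,  0.05801307,  0.09259807, -0.02045541,  0.00350441,
        0.00883119,  0.02119657]), 'joint_torque': array([ 3.80769397e-04, -5.49577081e+01,  1.14295732e+00, -1.86935931e+01,
       -5.23605582e-02,  1.57087430e-02,  2.84577447e-05]), 'tcp_pos': array([0.23610093, 0.60561944, 0.20551162]), 'tool_rot': array([ 1.79997152e+02, -4.47578014e-03,  1.58695275e+02]), 'wrist_force': array([-0.05468473, -0.84735686,  0.25937552]), 'wrist_torque': array([ 0.00964616, -0.02182467,  0.00329214]), 'finger_force': 0.0, 'width': 0.9977339098952397}
```

View pics/top0.png

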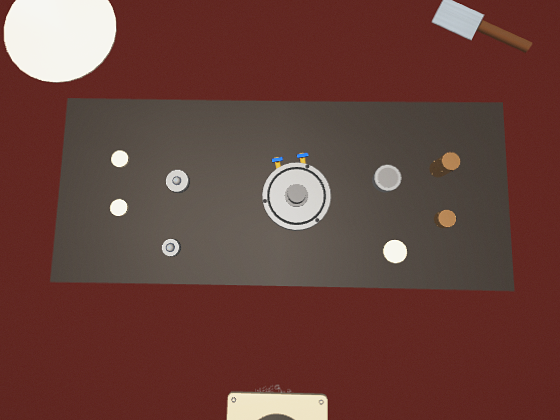

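View pics/scene0.png

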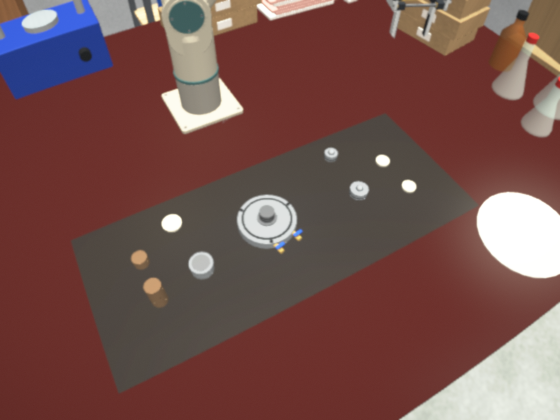

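The top view shows two small stones at (119,159) and (119,207), the 38 mm cap at (170,247), the 50 mm cap at (177,181) and the base at (296,195). The 50 mm stone is at (395,251), the tin at (387,178), the offcut at (447,218) and the core at about (450,161), with dark crumbs or shadow to its left. The scene view agrees: the tall core is at (155,292) and the offcut at (140,260).

```bash
cat > h.py <<'E'
from bench import r
import cv2,numpy as np
from scipy.optimize import least_squares
from scipy.spatial.transform import Rotation as R
SH=dict(stone=(.019,.008),core=(.019,.076),cap=(.019,.020),stone50=(.025,.008),cap50=(.025,.02),offcut=(.019,.028),tin=(.029,.032),base=(.075,.025),ped=(.019,.0))
def tool(s): 
    T=np.eye(4);T[:3,:3]=R.from_euler('xyz',s['tool_rot'],degrees=True).as_matrix();T[:3,3]=s['tcp_pos'];return T
def cam(n):
    p=r.camera_params(n)
    T=p['pose'] if n!='wrist' else tool(r.sense())@p['T_tool_cam']
    return np.array(p['K']),p['k1'],np.array(T)
def proj(c,P):
    K,k,T=c; q=(np.asarray(P)-T[:3,3])@T[:3,:3]; s=q[:,:2]/q[:,2:]; s=s*(1+k*(s**2).sum(1,keepdims=True))
    return s*K[0,0]+K[:2,2]
def ray(c,uv,z):
    K,k,T=c; d=(np.array(uv)-K[:2,2])/K[0,0]; s=d.copy()
    for _ in range(9): s=d/(1+k*s@s)
    v=T[:3,:3]@[*s,1]; return T[:3,3]+v*(z-T[2,3])/v[2]
def cyl(x,y,z,rad,h):
    a=np.linspace(0,2*np.pi,73)[:-1]; c=np.c_[x+rad*np.cos(a),y+rad*np.sin(a)]
    return np.r_[np.c_[c,0*a+z],np.c_[c,0*a+z+h]]
def box(c,p,rad,h):
    q=proj(c,cyl(*p,rad,h)); return np.r_[q.min(0),q.max(0)]
def fit(obs,rad,h,p0,fixz=None):
    "obs: list of (cam, bbox); left,top,right,bottom incl. pixel edges"
    n=3 if fixz is None else 2
    f=lambda p: np.concatenate([box(c,[*p[:2],p[2] if n==3 else fixz],rad,h)-b for c,b in obs])
    s=least_squares(f,p0[:n],x_scale=.01,diff_step=1e-4); return s.x,np.sqrt((s.fun**2).mean())
def mbox(m):
    m=cv2.morphologyEx(m.astype(np.uint8),cv2.MORPH_OPEN,np.ones((3,3))); y,x=np.nonzero(m)
    return np.array([x.min()-.5,y.min()-.5,x.max()+.5,y.max()+.5])
E
python3 - <<'E'
from h import *
near=lambda ds,u:min(ds,key=lambda d:np.hypot(*(np.array([(d['bbox'][0]+d['bbox'][2])/2,(d['bbox'][1]+d['bbox'][3])/2])-u)))
ct,cs=cam('top'),cam('scene')
r.capture('top');r.capture('scene')
for n,nm,ut,us in [('stone','stone_a',(119.5,159),(409,186)),('stone','stone_b',(119,207),(383,160)),('cap','cap_38',(170,247),(330,154)),('cap50','cap_50',(177,181),(359,190)),
 ('core','core',(451,161),(154,292)),('offcut','offcut',(447,218),(140,260)),('tin','tin',(387,178),(201,265)),('stone50','stone_50',(395,251),(172,222)),('base','cell_base',(296,195),(267,221))]:
    rad,h=SH[n]; bt=mbox(near(r.silhouettes('top',nm),ut)['pixels']); bs=mbox(near(r.silhouettes('scene',nm),us)['pixels'])
    p0=np.r_[ray(ct,ut,h)[:2],0]
    a,ea=fit([(ct,bt)],rad,h,p0,0); b,eb=fit([(ct,bt),(cs,bs)],rad,h,p0)
    print(nm,bt,bs,(p0*1e3).round()[:2],(a*1e3).round(1),ea.round(2),(b*1e3).round(1),eb.round(2))
print(r.sense()['time_s'])
E
```

```text
stone_a [110.5 149.5 128.5 167.5] [401.5 178.5 416.5 192.5] [595. 367.] [597.5 368.5] 0.28 [5.974e+02 3.682e+02 2.000e-01] 0.45
stone_b [110.5 198.5 127.5 215.5] [376.5 154.5 388.5 165.5] [486. 360.] [486.7 361.6] 0.54 [486.4 361.2   0.6] 0.6
cap_38 [162.5 238.5 180.5 255.5] [323.5 147.5 337.5 161.5] [399. 238.] [399.6 237.6] 0.73 [399.4 237.9  -1.9] 0.53
cap_50 [165.5 169.5 189.5 193.5] [348.5 180.5 368.5 200.5] [544. 231.] [545.1 232.2] 0.26 [545.6 232.8  -3.8] 0.36
core [429.5 151.5 459.5 177.5] [142.5 277.5 167.5 305.5] [ 583. -348.] [ 583.9 -347.2] 0.55 [ 583.6 -348.7   -1.2] 0.79
offcut [434.5 210.5 454.5 227.5] [131.5 249.5 148.5 268.5] [ 471. -353.] [ 469.9 -352.8] 1.18 [ 469.8 -354.4   -2.8] 0.96Traceback (most recent call last):
  File "<stdin>", line 7, in <module>
  File "<stdin>", line 2, in <lambda>
ValueError: min() iterable argument is empty
```

Call:
move_arm([
  {"spin": 6.87, "jaw": 1},
  {"spin": 6.87},
  {"spin": 6.87},
  {"spin": 6.87},
  {"spin": 6.87},
  {"spin": 6.87},
  {"spin": 6.87},
  {"spin": 6.87},
  {"spin": 6.87},
  {"spin": 6.87},
])

```text
invalid input at $.targets[0]: expected keys jaw, delta_pos, spin
```

Call:
move_arm([
  {"delta_pos": [-0.02, 0.02, 0]},
  {"delta_pos": [-0.022, 0.023, 0]},
  {"delta_pos": [-0.022, 0.023, 0]},
  {"delta_pos": [-0.022, 0.023, 0]},
  {"delta_pos": [-0.022, 0.023, 0]},
  {"delta_pos": [-0.022, 0.023, 0]},
  {"delta_pos": [-0.022, 0.023, 0]},
  {"delta_pos": [-0.022, 0.023, 0]},
  {"delta_pos": [-0.022, 0.023, 0]},
  {"delta_pos": [-0.022, 0.023, 0]},
  {"delta_pos": [-0.022, 0.023, 0]},
  {"delta_pos": [-0.005, 0, 0]},
])

```text
invalid input at $.targets[0]: expected keys jaw, delta_pos, spin
```

All three keys are needed in every row.

Call:
move_arm([
  {"spin": 6.87, "jaw": 1, "delta_pos": [0, 0, 0]},
  {"spin": 6.87, "jaw": 1, "delta_pos": [0, 0, 0]},
  {"spin": 6.87, "jaw": 1, "delta_pos": [0, 0, 0]},
  {"spin": 6.87, "jaw": 1, "delta_pos": [0, 0, 0]},
  {"spin": 6.87, "jaw": 1, "delta_pos": [0, 0, 0]},
  {"spin": 6.87, "jaw": 1, "delta_pos": [0, 0, 0]},
  {"spin": 6.87, "jaw": 1, "delta_pos": [0, 0, 0]},
  {"spin": 6.87, "jaw": 1, "delta_pos": [0, 0, 0]},
  {"spin": 6.87, "jaw": 1, "delta_pos": [0, 0, 0]},
  {"spin": 6.87, "jaw": 1, "delta_pos": [0, 0, 0]},
], force=15)

```text
time_s: 2.53
tcp_pos: [0.2359, 0.6057, 0.2055]
tool_rot: [-180.0, -0.0, 89.7]
wrist_force: [0.2, 0.3, -0.2]
width: 1.002
finger_force: 0.0
```

Call:
move_arm([
  {"spin": 0, "jaw": 1, "delta_pos": [-0.022, 0.023, 0]},
  {"spin": 0, "jaw": 1, "delta_pos": [-0.022, 0.023, 0]},
  {"spin": 0, "jaw": 1, "delta_pos": [-0.022, 0.023, 0]},
  {"spin": 0, "jaw": 1, "delta_pos": [-0.022, 0.023, 0]},
  {"spin": 0, "jaw": 1, "delta_pos": [-0.022, 0.023, 0]},
  {"spin": 0, "jaw": 1, "delta_pos": [-0.022, 0.023, 0]},
  {"spin": 0, "jaw": 1, "delta_pos": [-0.022, 0.023, 0]},
  {"spin": 0, "jaw": 1, "delta_pos": [-0.022, 0.023, 0]},
  {"spin": 0, "jaw": 1, "delta_pos": [-0.022, 0.023, 0]},
  {"spin": 0, "jaw": 1, "delta_pos": [-0.022, 0.023, 0]},
  {"spin": 0, "jaw": 1, "delta_pos": [-0.024, 0.02, 0]},
  {"spin": 0, "jaw": 1, "delta_pos": [0, 0, 0]},
])

```text
time_s: 3.53
tcp_pos: [0.4918, 0.3542, 0.2061]
tool_rot: [179.8, 0.2, 89.4]
wrist_force: [0.5, 0.0, 0.5]
width: 0.999
finger_force: 0.0
```

```bash
cat > look.py <<'E'
# look.py pic name shape [z]: capture wrist, fit every detection of name
import sys
from h import *
pic,name,shape=sys.argv[1:4]; rad,h=SH[shape]; z=float(sys.argv[4]) if len(sys.argv)>4 else 0.
s=r.sense(); c=cam('wrist'); cv2.imwrite(f'pics/{pic}.png',r.capture('wrist'))
print('t',round(s['time_s'],1),'tcp',(s['tcp_pos']*1e3).round(1),s['tool_rot'].round(2),'w',s['width'].round(3))
for d in r.silhouettes('wrist',name):
    if d['confidence']<.3: continue
    b=mbox(d['pixels']); p0=ray(c,((b[0]+b[2])/2,(b[1]+b[3])/2),z+h)
    p,e=fit([(c,b)],rad,h,p0,z); p3,e3=fit([(c,b)],rad,h,[*p,z])
    print(round(d['confidence'],2),b,'xy',(p*1e3).round(1),'err',e.round(2),'free z',(p3*1e3).round(1),e3.round(2))
E
python3 look.py w1 stone_a stone
```

```text
Traceback (most recent call last):
  File "look.py", line 6, in <module>
    print('t',round(s['time_s'],1),'tcp',(s['tcp_pos']*1e3).round(1),s['tool_rot'].round(2),'w',s['width'].round(3))
                                                                                                ^^^^^^^^^^^^^^^^
AttributeError: 'float' object has no attribute 'round'
```

```bash
sed -i "s/s\['width'\].round(3)/round(s['width'],3)/" look.py; python3 look.py w1b stone_a stone; python3 look.py w1c stone_a stone
```

```text
t 3.6 tcp [489.2 357.5 205.9] [1.7989e+02 9.0000e-02 8.9590e+01] w 1.002
0.64 [355.5 162.5 390.5 196.5] xy [597.3 366.2] err 0.63 free z [601.2 363.7 -14. ] 0.01
0.63 [255.5 168.5 289.5 202.5] xy [486.5 360.2] err 0.48 free z [486.4 358.2 -10.4] 0.12
t 3.7 tcp [485.9 361.9 205.4] [-1.7996e+02 -4.0000e-02  8.9970e+01] w 1.003
0.95 [358.5 167.5 394.5 201.5] xy [597.4 366.2] err 0.43 free z [599.7 364.8  -7.7] 0.23
0.6 [259.5 172.5 292.5 205.5] xy [486.4 361.1] err 0.94 free z [486.4 356.8 -21.5] 0.12
```

View pics/w1b.png

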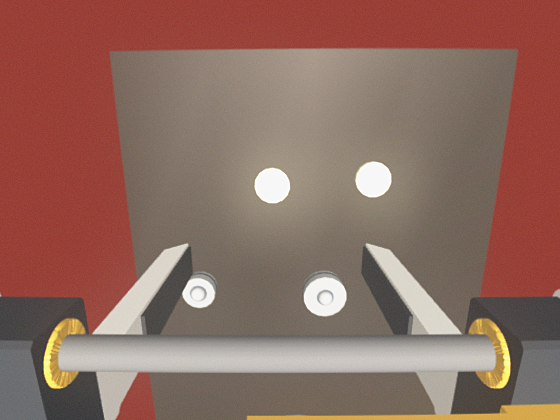

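The wrist view shows the two stones at (272,185) and (373,180), with the caps at (198,291) and (325,296). Its fits agree with the top and scene fits to within 1–2 mm.

Call:
move_arm([
  {"spin": 0, "jaw": 1, "delta_pos": [-0.0005, 0.0005, 0.02]},
  {"spin": 0, "jaw": 0.4, "delta_pos": [0, 0, 0.03]},
  {"spin": 0, "jaw": 0.4, "delta_pos": [0, 0, 0.035]},
  {"spin": 0, "jaw": 0.4, "delta_pos": [0, 0, 0.035]},
  {"spin": 0, "jaw": 0.4, "delta_pos": [0, 0, 0.03]},
  {"spin": 0, "jaw": 0.4, "delta_pos": [0, 0, 0.02]},
  {"spin": 0, "jaw": 0.4, "delta_pos": [0, 0, 0.012]},
  {"spin": 0, "jaw": 0.4, "delta_pos": [0, 0, 0.006]},
  {"spin": 0, "jaw": 0.4, "delta_pos": [0, 0, 0]},
])

```text
time_s: 4.53
tcp_pos: [0.4857, 0.3617, 0.0167]
tool_rot: [-179.9, 0.0, 90.1]
wrist_force: [-1.4, -0.5, 0.6]
width: 0.7
finger_force: 0.0
```

```bash
python3 look.py w2 stone_a stone
```

```text
t 4.5 tcp [485.7 361.7  16.7] [-1.7992e+02  3.0000e-02  9.0070e+01] w 0.7
0.84 [242.5 221.5 307.5 285.5] xy [486.  360.4] err 0.61 free z [486.  359.1  -3.5] 0.15
0.7 [429.5 211.5 499.5 275.5] xy [596.9 366.7] err 0.74 free z [599.3 365.2  -4.2] 0.11
```

View pics/w2.png

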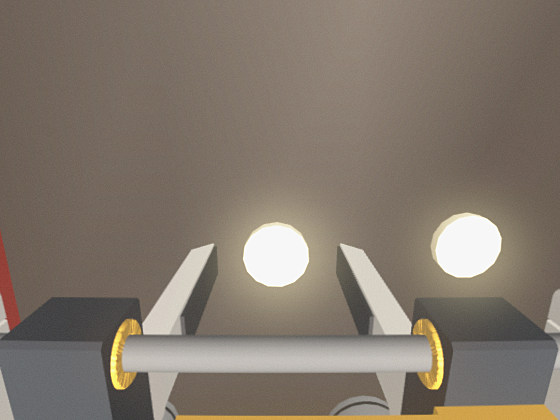

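The stone at (276,254) sits midway between the fingertips, which end at columns 216 and 338. I'll go down and close.

Call:
move_arm([
  {"spin": 0, "jaw": 0.4, "delta_pos": [-0.001, 0, 0.008]},
  {"spin": 0, "jaw": 0.3, "delta_pos": [0, 0, 0.004]},
  {"spin": 0, "jaw": 0.2, "delta_pos": [0, 0, 0.002]},
  {"spin": 0, "jaw": 0.1, "delta_pos": [0, 0, 0]},
  {"spin": 0, "jaw": -0.2, "delta_pos": [0, 0, 0]},
  {"spin": 0, "jaw": -0.5, "delta_pos": [0, 0, 0]},
  {"spin": 0, "jaw": -0.6, "delta_pos": [0, 0, 0]},
  {"spin": 0, "jaw": -0.6, "delta_pos": [0, 0, 0]},
  {"spin": 0, "jaw": -0.6, "delta_pos": [0, 0, 0]},
  {"spin": 0, "jaw": -0.6, "delta_pos": [0, 0, 0]},
  {"spin": 0, "jaw": -0.6, "delta_pos": [0, 0, 0]},
], force=15)

```text
time_s: 5.55
tcp_pos: [0.4867, 0.3602, 0.0036]
tool_rot: [180.0, -0.0, 90.0]
wrist_force: [-0.4, -0.1, 1.9]
width: 0.395
finger_force: 15.0
```

Call:
move_arm([
  {"spin": 0, "jaw": -0.6, "delta_pos": [0, 0, -0.004]},
  {"spin": 0, "jaw": -0.6, "delta_pos": [0, 0, -0.016]},
  {"spin": 0, "jaw": -0.6, "delta_pos": [0, 0, -0.03]},
  {"spin": 0, "jaw": -0.6, "delta_pos": [0, 0, -0.03]},
  {"spin": 0, "jaw": -0.6, "delta_pos": [0, 0, -0.03]},
  {"spin": 0, "jaw": -0.6, "delta_pos": [0, 0, -0.03]},
  {"spin": 0, "jaw": -0.6, "delta_pos": [0, 0, -0.02]},
  {"spin": 0, "jaw": -0.6, "delta_pos": [0, 0, -0.01]},
  {"spin": 0, "jaw": -0.6, "delta_pos": [0, 0, 0]},
])

```text
time_s: 6.3
tcp_pos: [0.4878, 0.3609, 0.1758]
tool_rot: [179.8, -0.2, 90.0]
wrist_force: [0.2, -0.3, -1.0]
width: 0.397
finger_force: 15.0
```

```bash
python3 - <<'E'
from h import *
for n in('top','scene'):
    c=cam(n); im=r.capture(n)
    for d in r.silhouettes(n,'cell_base')[:2]:
        b=mbox(d['pixels']); print(n,d['confidence'],b,[(ray(c,((b[0]+b[2])/2,(b[1]+b[3])/2),.02)*1e3).round(1)])
    v=(296,195) if n=='top' else (266,214)
    print((ray(c,v,.055)*1e3).round(1))
    x,y=v; cv2.imwrite(f'pics/b_{n}.png',cv2.resize(im[y-45:y+50,x-50:x+50],None,fx=6,fy=6,interpolation=2))
a=cv2.imread('pics/b_top.png');b=cv2.imread('pics/b_scene.png');cv2.imwrite('pics/b.png',cv2.resize(np.hstack([a,b]),None,fx=.66,fy=.66))
s=r.sense();print(s['tcp_pos'],s['width'])
E
```

```text
top 0.76 [261.5 151.5 330.5 230.5] [array([526. , -31.9,  20. ])]
[511.4 -31.3  55. ]
scene 0.61 [236.5 194.5 300.5 252.5] [array([531.7, -37. ,  20. ])]
[525.1 -40.   55. ]
[0.48547961 0.35950844 0.17169389] 0.39466961488577723
```

Call:
move_arm([
  {"spin": 0, "jaw": -0.6, "delta_pos": [-0.015, 0, -0.01]},
  {"spin": 0, "jaw": -0.6, "delta_pos": [-0.03, 0.003, -0.01]},
  {"spin": 0, "jaw": -0.6, "delta_pos": [-0.035, 0.003, -0.01]},
  {"spin": 0, "jaw": -0.6, "delta_pos": [-0.04, 0.003, 0]},
  {"spin": 0, "jaw": -0.6, "delta_pos": [-0.04, 0.003, 0]},
  {"spin": 0, "jaw": -0.6, "delta_pos": [-0.04, 0.003, 0]},
  {"spin": 0, "jaw": -0.6, "delta_pos": [-0.04, 0.003, 0]},
  {"spin": 0, "jaw": -0.6, "delta_pos": [-0.04, 0.003, 0]},
  {"spin": 0, "jaw": -0.6, "delta_pos": [-0.04, 0.004, 0]},
  {"spin": 0, "jaw": -0.6, "delta_pos": [-0.04, 0, 0]},
  {"spin": 0, "jaw": -0.6, "delta_pos": [-0.04, 0, 0]},
  {"spin": 0, "jaw": -0.6, "delta_pos": [-0.035, 0, 0]},
])

```text
time_s: 7.5
tcp_pos: [0.5099, -0.0789, 0.2034]
tool_rot: [-179.9, 0.1, 89.9]
wrist_force: [0.7, 0.3, -0.8]
width: 0.397
finger_force: 15.0
```

Call:
move_arm([
  {"spin": 0, "jaw": -0.6, "delta_pos": [-0.025, 0, 0]},
  {"spin": 0, "jaw": -0.6, "delta_pos": [-0.015, 0, 0]},
  {"spin": 0, "jaw": -0.6, "delta_pos": [-0.005, 0, 0]},
  {"spin": 0, "jaw": -0.6, "delta_pos": [0, 0, 0]},
  {"spin": 0, "jaw": -0.6, "delta_pos": [0, 0, 0]},
])

```text
time_s: 7.92
tcp_pos: [0.511, -0.1192, 0.2032]
tool_rot: [-179.9, -0.1, 90.0]
wrist_force: [0.6, 0.2, 0.2]
width: 0.397
finger_force: 15.0
```

```bash
python3 - <<'E'
from h import *
s=r.sense(); c=cam('wrist'); im=r.capture('wrist'); cv2.imwrite('pics/p1.png',im); print(s['tcp_pos'],s['tool_rot'],s['width'])
for d in r.silhouettes('wrist','cell_base')[:2]: print(d['confidence'],mbox(d['pixels']))
q=proj(c,cyl(.511,-.033,.055,.019,0));print(np.r_[q.min(0),q.max(0)])
E
```

```text
[ 0.51099984 -0.11917432  0.20317231] [-1.79937527e+02 -5.34478936e-02  9.00065051e+01] 0.3973845665522949
0.9 [204.5  25.5 377.5 182.5]
[254.20842845  83.61914976 296.50046022 127.56997345]
```

View pics/p1.png

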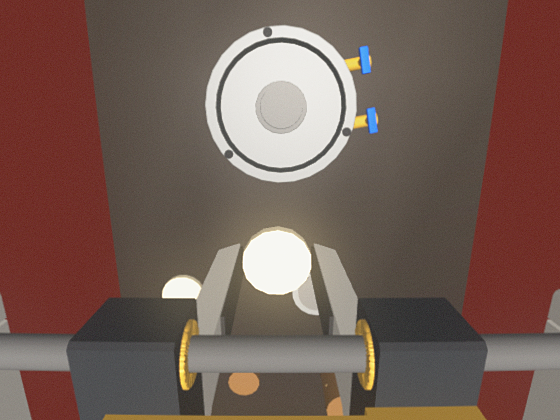

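The pedestal top is at about (282,106) inside the bright disc. The stone is held squarely at (277,261) and there is free space around the base.

```bash
cat >> h.py <<'E'
from scipy.ndimage import map_coordinates
from scipy.optimize import minimize
def circ(views,p0,z,rad,d=.001,sig=1.0,arc=None,span=.006):
    "circle centre at height z that maximises the radial contrast summed over views [(cam,img)]"
    a=np.linspace(0,2*np.pi,181)[:-1]
    if arc: a=np.radians(np.linspace(*arc,120))
    G=[(c,cv2.GaussianBlur(cv2.cvtColor(i,6).astype(float),(0,0),sig)) for c,i in views]
    def smp(c,g,x,y,R):
        q=proj(c,np.c_[x+R*np.cos(a),y+R*np.sin(a),0*a+z]); return map_coordinates(g,[q[:,1],q[:,0]],order=1,mode='nearest')
    f=lambda p:-sum(np.abs(smp(c,g,*p,rad+d)-smp(c,g,*p,rad-d)).mean() for c,g in G)
    n=np.linspace(-span,span,25); best=min(((f((p0[0]+i,p0[1]+j)),p0[0]+i,p0[1]+j) for i in n for j in n))
    s=minimize(f,best[1:],method='Nelder-Mead',options=dict(initial_simplex=[best[1:],(best[1]+4e-4,best[2]),(best[1],best[2]+4e-4)]))
    return s.x,-s.fun
E
python3 - <<'E'
from h import *
c=cam('wrist'); im=r.capture('wrist')
b0=ray(c,(282,106),.055)[:2];print(b0)
for z,R in((.055,.019),(.030,.025),(.025,.075),(.025,.0655),(.025,.063)):
    print('wrist',z,R,circ([(c,im)],b0,z,R))
for n in('top','scene'):
    ct=cam(n); it=r.capture(n)
    print(n,circ([(ct,it)],b0,.055,.019,.0015,.7,span=.01),circ([(ct,it)],b0,.025,.075,.0015,.7,span=.01))
s=r.sense();print(s['time_s'],s['tcp_pos'],s['tool_rot'])
for z in (.195,.20,.207,.212): print('held top',z,circ([(c,im)],s['tcp_pos'][:2],z,.019))
E
```

```text
[ 0.51729106 -0.03205438]
wrist 0.055 0.019 (array([ 0.51115824, -0.0325463 ]), np.float64(11.278702491755322))
wrist 0.03 0.025 (array([ 0.51597297, -0.03377312]), np.float64(28.384661272335013))
wrist 0.025 0.075 (array([ 0.5160182 , -0.03394614]), np.float64(54.13392529305295))
wrist 0.025 0.0655 (array([ 0.51612318, -0.03579219]), np.float64(47.47651413060226))
wrist 0.025 0.063 (array([ 0.51596402, -0.03354323]), np.float64(79.33743572907848))
top (array([ 0.51705949, -0.03260434]), np.float64(24.22928561464886)) (array([ 0.51557615, -0.03292152]), np.float64(39.17157295199692))
scene (array([ 0.51739042, -0.03514093]), np.float64(21.129514368216952)) (array([ 0.51728866, -0.03482133]), np.float64(42.12185138711132))
8.1667 [ 0.51166364 -0.11857012  0.20339692] [-1.79986946e+02 -2.72623131e-02  9.01248143e+01]
held top 0.195 (array([ 0.51149515, -0.12397167]), np.float64(55.15968574174318))
held top 0.2 (array([ 0.51254481, -0.1212339 ]), np.float64(79.09963127524517))
held top 0.207 (array([ 0.51270278, -0.11789459]), np.float64(100.99151398107767))
held top 0.212 (array([ 0.51278608, -0.11548173]), np.float64(88.88980107196046))
```

Call:
move_arm([
  {"spin": 0, "jaw": -0.6, "delta_pos": [0.01, 0.001, 0]},
  {"spin": 0, "jaw": -0.6, "delta_pos": [0.02, 0.001, 0]},
  {"spin": 0, "jaw": -0.6, "delta_pos": [0.025, 0.001, 0.01]},
  {"spin": 0, "jaw": -0.6, "delta_pos": [0.02, 0.0005, 0.02]},
  {"spin": 0, "jaw": -0.6, "delta_pos": [0.009, 0, 0.03]},
  {"spin": 0, "jaw": -0.6, "delta_pos": [0, 0, 0.03]},
  {"spin": 0, "jaw": -0.6, "delta_pos": [0, 0, 0.02]},
  {"spin": 0, "jaw": -0.6, "delta_pos": [0, 0, 0.012]},
  {"spin": 0, "jaw": -0.6, "delta_pos": [0, 0, 0.006]},
  {"spin": 0, "jaw": -0.6, "delta_pos": [0, 0, 0]},
  {"spin": 0, "jaw": -0.6, "delta_pos": [0, 0, 0]},
  {"spin": 0, "jaw": -0.6, "delta_pos": [0, 0, 0]},
])

```text
time_s: 9.17
tcp_pos: [0.5159, -0.0357, 0.0764]
tool_rot: [179.9, -0.0, 90.0]
wrist_force: [0.5, -0.6, -0.4]
width: 0.39
finger_force: 15.0
```

```bash
cat > cmp.py <<'E'
# cmp.py pic ztop_above_tcp radius : held circle against base circles, same wrist picture
import sys
from h import *
s=r.sense(); c=cam('wrist'); im=r.capture('wrist'); cv2.imwrite(f'pics/{sys.argv[1]}.png',im)
zt=s['tcp_pos'][2]+float(sys.argv[2])
print('t',round(s['time_s'],1),'tcp',(s['tcp_pos']*1e3).round(1),s['tool_rot'].round(2),'F',s['wrist_force'].round(1),'w',round(s['width'],3))
h,v=circ([(c,im)],s['tcp_pos'][:2],zt,.019); print('held',(h*1e3).round(2),round(v,1))
for z,R in((.025,.075),(.025,.063),(.030,.025)):
    b,v=circ([(c,im)],(.516,-.034),z,R); print('base',z,R,(b*1e3).round(2),round(v,1),'go dx,dy',((b-h)*1e3).round(2))
E
python3 cmp.py c1 .0044
```

```text
t 9.2 tcp [515.9 -35.7  76.4] [179.9  -0.   90. ] F [ 0.5 -0.6 -0.4] w 0.39
held [517.09 -35.44] 52.3
base 0.025 0.075 [516.16 -34.18] 58.2 go dx,dy [-0.93  1.26]
base 0.025 0.063 [515.99 -33.23] 69.0 go dx,dy [-1.11  2.21]
base 0.03 0.025 [516.02 -32.76] 28.1 go dx,dy [-1.07  2.68]
```

View pics/c1.png

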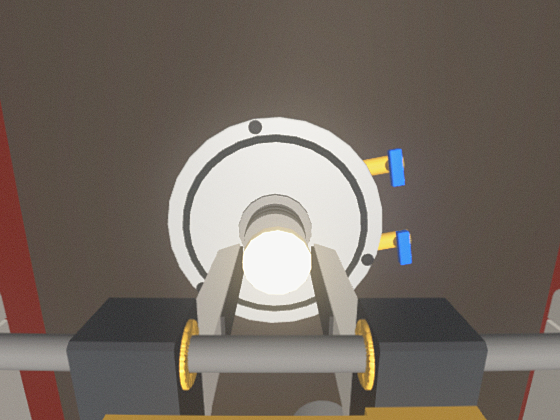

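The held stone at (277,262) covers the pedestal, and the base rim and groove are visible around it. The stone should shift by about −1.0 mm in x and +1.4 mm in y.

Call:
move_arm([
  {"spin": 0, "jaw": -0.6, "delta_pos": [0.0014, -0.001, 0.004]},
  {"spin": 0, "jaw": -0.6, "delta_pos": [0, 0, 0.004]},
  {"spin": 0, "jaw": -0.6, "delta_pos": [0, 0, 0.003]},
  {"spin": 0, "jaw": -0.6, "delta_pos": [0, 0, 0.002]},
  {"spin": 0, "jaw": -0.6, "delta_pos": [0, 0, 0.002]},
  {"spin": 0, "jaw": -0.6, "delta_pos": [0, 0, 0.001]},
  {"spin": 0, "jaw": -0.6, "delta_pos": [0, 0, 0]},
  {"spin": 0, "jaw": -0.6, "delta_pos": [0, 0, 0]},
])

```text
time_s: 9.88
tcp_pos: [0.5141, -0.0346, 0.0594]
tool_rot: [-180.0, 0.0, 90.0]
wrist_force: [0.5, -0.9, -0.0]
width: 0.394
finger_force: 15.0
```

```bash
python3 cmp.py c2 .0044
```

```text
t 9.9 tcp [514.1 -34.6  59.4] [-179.99    0.     89.99] F [ 0.5 -0.9 -0. ] w 0.394
held [515.27 -34.15] 55.0
base 0.025 0.075 [516.24 -34.31] 58.3 go dx,dy [ 0.97 -0.16]
base 0.025 0.063 [515.96 -33.18] 70.0 go dx,dy [0.7  0.97]
base 0.03 0.025 [515.92 -32.68] 32.4 go dx,dy [0.66 1.47]
```

Call:
move_arm([
  {"spin": 0, "jaw": -0.6, "delta_pos": [0.0002, 0.0006, 0.0005]},
  {"spin": 0, "jaw": -0.6, "delta_pos": [0, 0, 0.0005]},
  {"spin": 0, "jaw": -0.6, "delta_pos": [0, 0, 0]},
  {"spin": 0, "jaw": -0.6, "delta_pos": [0, 0, 0]},
])

```text
time_s: 10.27
tcp_pos: [0.5149, -0.0343, 0.0586]
tool_rot: [180.0, -0.0, 90.0]
wrist_force: [-0.2, 0.8, 1.6]
width: 0.395
finger_force: 15.0
```

```bash
python3 cmp.py c3 .0044;python3 cmp.py c3 .0044
```

```text
t 10.3 tcp [514.9 -34.3  58.6] [179.97  -0.    89.99] F [-0.2  0.8  1.6] w 0.395
held [516.16 -33.79] 56.2
base 0.025 0.075 [516.22 -34.31] 58.1 go dx,dy [ 0.06 -0.53]
base 0.025 0.063 [515.99 -33.17] 70.4 go dx,dy [-0.17  0.62]
base 0.03 0.025 [515.94 -32.69] 32.6 go dx,dy [-0.22  1.1 ]
t 10.3 tcp [515.  -34.3  58.6] [179.97  -0.    90.  ] F [-0.5 -0.1  1.3] w 0.396
held [516.19 -33.77] 56.1
base 0.025 0.075 [516.24 -34.32] 58.0 go dx,dy [ 0.06 -0.55]
base 0.025 0.063 [516.03 -33.17] 70.5 go dx,dy [-0.16  0.6 ]
base 0.03 0.025 [515.96 -32.69] 32.7 go dx,dy [-0.22  1.08]
```

Call:
move_arm([
  {"spin": 0, "jaw": -0.6, "delta_pos": [0, 0, 0.0005]},
  {"spin": 0, "jaw": -0.15, "delta_pos": [0, 0, 0]},
  {"spin": 0, "jaw": 0.0, "delta_pos": [0, 0, 0]},
  {"spin": 0, "jaw": 0.3, "delta_pos": [0, 0, 0]},
  {"spin": 0, "jaw": 0.3, "delta_pos": [0, 0, 0]},
  {"spin": 0, "jaw": 0.3, "delta_pos": [0, 0, 0]},
  {"spin": 0, "jaw": 0.3, "delta_pos": [0, 0, -0.01]},
  {"spin": 0, "jaw": 0.3, "delta_pos": [0, 0, -0.02]},
  {"spin": 0, "jaw": 0.3, "delta_pos": [0, 0, -0.03]},
  {"spin": 0, "jaw": 0.3, "delta_pos": [-0.01, 0, -0.03]},
  {"spin": 0, "jaw": 0.3, "delta_pos": [-0.025, 0, -0.02]},
  {"spin": 0, "jaw": 0.3, "delta_pos": [-0.02, 0, -0.01]},
])

```text
time_s: 11.37
tcp_pos: [0.5162, -0.0904, 0.1815]
tool_rot: [179.7, 0.0, 90.1]
wrist_force: [1.2, -0.8, 0.1]
width: 0.649
finger_force: 0.0
```

Call:
move_arm([
  {"spin": 0, "jaw": 0.3, "delta_pos": [-0.02, 0, 0]},
  {"spin": 0, "jaw": 0.3, "delta_pos": [-0.01, 0, 0]},
  {"spin": 0, "jaw": 0.3, "delta_pos": [0, 0, 0]},
  {"spin": 0, "jaw": 0.3, "delta_pos": [0, 0, 0]},
  {"spin": 0, "jaw": 0.3, "delta_pos": [0, 0, 0]},
])

```text
time_s: 11.78
tcp_pos: [0.5143, -0.1177, 0.1774]
tool_rot: [-179.9, -0.1, 90.1]
wrist_force: [0.2, -0.3, -0.8]
width: 0.652
finger_force: 0.0
```

```bash
cat > chk.py <<'E'
# chk.py pic z_top [R] : circle of placed piece (at z_top) against base circles
import sys
from h import *
z0=float(sys.argv[2]); s=r.sense(); c=cam('wrist'); im=r.capture('wrist'); cv2.imwrite(f'pics/{sys.argv[1]}.png',im)
print('t',round(s['time_s'],1),'tcp',(s['tcp_pos']*1e3).round(1))
for z,R in((z0,.019),(.025,.075),(.025,.063),(.03,.025)):
    b,v=circ([(c,im)],(.516,-.034),z,R); print(z,R,(b*1e3).round(2),round(v,1))
E
python3 chk.py k1 .063
```

```text
t 11.8 tcp [ 514.3 -117.7  177.4]
0.063 0.019 [516.12 -34.19] 32.8
0.025 0.075 [516.07 -33.98] 55.5
0.025 0.063 [516.01 -33.54] 79.5
0.03 0.025 [516.01 -33.7 ] 24.3
```

View pics/k1.png

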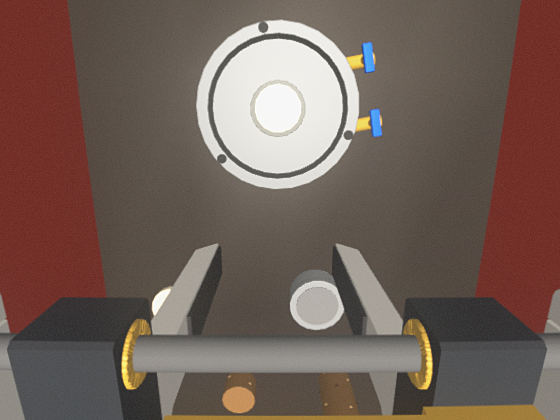

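The placed stone at (277,107) sits centred on the pedestal, within about 0.5 mm by the fits. Next is the core.

Call:
move_arm([
  {"spin": 0, "jaw": 0.4, "delta_pos": [-0.01, 0.002, -0.01]},
  {"spin": 0, "jaw": 0.4, "delta_pos": [-0.025, 0.006, -0.01]},
  {"spin": 0, "jaw": 0.4, "delta_pos": [-0.035, 0.009, -0.005]},
  {"spin": 0, "jaw": 0.4, "delta_pos": [-0.035, 0.009, 0]},
  {"spin": 0, "jaw": 0.4, "delta_pos": [-0.035, 0.009, 0]},
  {"spin": 0, "jaw": 0.4, "delta_pos": [-0.035, 0.009, 0]},
  {"spin": 0, "jaw": 0.4, "delta_pos": [-0.035, 0.009, 0]},
  {"spin": 0, "jaw": 0.4, "delta_pos": [-0.03, 0.007, 0]},
  {"spin": 0, "jaw": 0.4, "delta_pos": [-0.025, 0.006, 0]},
  {"spin": 0, "jaw": 0.4, "delta_pos": [-0.015, 0.004, 0]},
  {"spin": 0, "jaw": 0.4, "delta_pos": [-0.01, 0, 0]},
  {"spin": 0, "jaw": 0.4, "delta_pos": [0, 0, 0]},
])

```text
time_s: 12.83
tcp_pos: [0.584, -0.4105, 0.2019]
tool_rot: [-179.9, 0.0, 89.9]
wrist_force: [-0.5, -0.7, -0.0]
width: 0.699
finger_force: 0.0
```

Call:
move_arm([
  {"spin": 0, "jaw": 0.4, "delta_pos": [0, 0, 0]},
  {"spin": 0, "jaw": 0.4, "delta_pos": [0, 0, 0]},
  {"spin": 0, "jaw": 0.4, "delta_pos": [0, 0, 0]},
])

```text
time_s: 13.08
tcp_pos: [0.5852, -0.4072, 0.2031]
tool_rot: [180.0, -0.1, 90.1]
wrist_force: [0.4, -0.2, 0.5]
width: 0.701
finger_force: 0.0
```

```bash
python3 look.py e1 core core; python3 - <<'E'
from h import *
c=cam('wrist');im=r.capture('wrist')
for z in(.070,.076,.082): print(z,circ([(c,im)],(.584,-.349),z,.019,span=.01))
E
```

```text
t 13.1 tcp [ 585.2 -407.2  203.1] [ 1.7999e+02 -7.0000e-02  9.0110e+01] w 0.701
0.72 [252.5 115.5 296.5 160.5] xy [ 584.6 -348.5] err 0.07 free z [ 584.6 -348.5   -0.7] 0.05
0.07 (array([ 0.58465062, -0.34913623]), np.float64(61.021946315865335))
0.076 (array([ 0.5847177 , -0.34881785]), np.float64(58.487195218951484))
0.082 (array([ 0.58476068, -0.34850654]), np.float64(50.05896367635808))
```

View pics/e1.png

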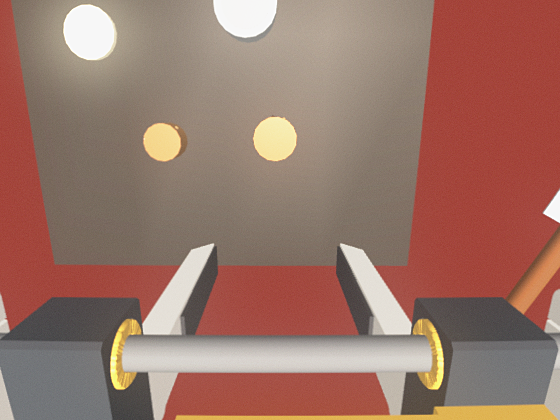

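The core's top is at (275,138), standing well clear of the offcut at (163,141). I'll move over it and go down.

Call:
move_arm([
  {"spin": 0, "jaw": 0.4, "delta_pos": [0.01, -0.0015, 0]},
  {"spin": 0, "jaw": 0.4, "delta_pos": [0.02, 0, 0]},
  {"spin": 0, "jaw": 0.4, "delta_pos": [0.018, 0, 0]},
  {"spin": 0, "jaw": 0.4, "delta_pos": [0.01, 0, 0.01]},
  {"spin": 0, "jaw": 0.4, "delta_pos": [0, 0, 0.02]},
  {"spin": 0, "jaw": 0.4, "delta_pos": [0, 0, 0.02]},
  {"spin": 0, "jaw": 0.4, "delta_pos": [0, 0, 0.02]},
  {"spin": 0, "jaw": 0.4, "delta_pos": [0, 0, 0.015]},
  {"spin": 0, "jaw": 0.4, "delta_pos": [0, 0, 0.01]},
  {"spin": 0, "jaw": 0.4, "delta_pos": [0, 0, 0.005]},
  {"spin": 0, "jaw": 0.4, "delta_pos": [0, 0, 0]},
  {"spin": 0, "jaw": 0.4, "delta_pos": [0, 0, 0]},
])

```text
time_s: 14.23
tcp_pos: [0.5835, -0.3514, 0.1036]
tool_rot: [180.0, 0.0, 90.0]
wrist_force: [1.2, 0.4, 0.5]
width: 0.701
finger_force: 0.0
```

```bash
python3 - <<'E'
from h import *
s=r.sense();c=cam('wrist');im=r.capture('wrist');print(s['tcp_pos'],s['tool_rot'])
for z in(.073,.076,.079): print(z,circ([(c,im)],(.584,-.349),z,.019,span=.008))
E
```

```text
[ 0.58352507 -0.35137128  0.10358161] [1.79956198e+02 2.30010151e-02 9.00001556e+01]
0.073 (array([ 0.58471152, -0.34984444]), np.float64(66.25407256305454))
0.076 (array([ 0.58473181, -0.34877553]), np.float64(60.99062705889582))
0.079 (array([ 0.58472767, -0.34779257]), np.float64(51.838933501887325))
```

Call:
move_arm([
  {"spin": 0, "jaw": 0.4, "delta_pos": [0.002, 0, 0.01]},
  {"spin": 0, "jaw": 0.4, "delta_pos": [0, 0, 0.015]},
  {"spin": 0, "jaw": 0.4, "delta_pos": [0, 0, 0.015]},
  {"spin": 0, "jaw": 0.4, "delta_pos": [0, 0, 0.015]},
  {"spin": 0, "jaw": 0.4, "delta_pos": [0, 0, 0.012]},
  {"spin": 0, "jaw": 0.2, "delta_pos": [0, 0, 0.006]},
  {"spin": 0, "jaw": 0.1, "delta_pos": [0, 0, 0]},
  {"spin": 0, "jaw": 0.0, "delta_pos": [0, 0, 0]},
  {"spin": 0, "jaw": 0, "delta_pos": [0, 0, 0]},
])

```text
time_s: 15.03
tcp_pos: [0.5837, -0.3498, 0.0308]
tool_rot: [179.9, 0.1, 90.0]
wrist_force: [0.9, -0.1, -0.3]
width: 0.506
finger_force: 0.0
```

Call:
move_arm([
  {"spin": 0, "jaw": -0.05, "delta_pos": [0, 0, 0]},
  {"spin": 0, "jaw": -0.1, "delta_pos": [0, 0, 0]},
  {"spin": 0, "jaw": -0.13, "delta_pos": [0, 0, 0]},
  {"spin": 0, "jaw": -0.16, "delta_pos": [0, 0, 0]},
  {"spin": 0, "jaw": -0.19, "delta_pos": [0, 0, 0]},
  {"spin": 0, "jaw": -0.22, "delta_pos": [0, 0, 0]},
  {"spin": 0, "jaw": -0.3, "delta_pos": [0, 0, 0]},
  {"spin": 0, "jaw": -0.5, "delta_pos": [0, 0, 0]},
  {"spin": 0, "jaw": -0.6, "delta_pos": [0, 0, 0]},
  {"spin": 0, "jaw": -0.6, "delta_pos": [0, 0, 0]},
], force=15)

```text
time_s: 15.87
tcp_pos: [0.5835, -0.3494, 0.0302]
tool_rot: [180.0, 0.0, 90.0]
wrist_force: [0.5, -0.4, 1.7]
width: 0.401
finger_force: 15.0
```

```bash
python3 - <<'E'
from h import *
s=r.sense();c=cam('wrist');im=r.capture('wrist');print(s['tcp_pos'],s['tool_rot'])
for z in(.073,.076,.079): print(z,circ([(c,im)],(.584,-.349),z,.019,span=.008))
E
```

```text
[ 0.58349234 -0.34935454  0.03017206] [1.79965566e+02 8.09751283e-03 8.99991246e+01]
0.073 (array([ 0.58465704, -0.35025063]), np.float64(81.54828953954758))
0.076 (array([ 0.5846348 , -0.34877308]), np.float64(75.93599164205479))
0.079 (array([ 0.58463716, -0.34754951]), np.float64(59.823579372513805))
```

Call:
move_arm([
  {"spin": 0, "jaw": -0.6, "delta_pos": [0, 0, -0.002]},
  {"spin": 0, "jaw": -0.6, "delta_pos": [0, 0, -0.006]},
  {"spin": 0, "jaw": -0.6, "delta_pos": [0, 0, -0.012]},
  {"spin": 0, "jaw": -0.6, "delta_pos": [0, 0, -0.02]},
  {"spin": 0, "jaw": -0.6, "delta_pos": [0, 0, -0.025]},
  {"spin": 0, "jaw": -0.6, "delta_pos": [0, 0, -0.025]},
  {"spin": 0, "jaw": -0.6, "delta_pos": [0.005, -0.001, -0.02]},
  {"spin": 0, "jaw": -0.6, "delta_pos": [0.01, -0.003, -0.01]},
  {"spin": 0, "jaw": -0.6, "delta_pos": [0.015, -0.0035, 0]},
  {"spin": 0, "jaw": -0.6, "delta_pos": [0.02, -0.005, 0]},
  {"spin": 0, "jaw": -0.6, "delta_pos": [0.025, -0.006, 0]},
  {"spin": 0, "jaw": -0.6, "delta_pos": [0.025, -0.006, 0]},
])

```text
time_s: 16.92
tcp_pos: [0.5574, -0.2477, 0.1499]
tool_rot: [-179.9, -0.0, 90.0]
wrist_force: [-0.0, 0.7, -3.0]
width: 0.406
finger_force: 15.0
```

Call:
move_arm([
  {"spin": 0, "jaw": -0.6, "delta_pos": [0.025, -0.006, 0]},
  {"spin": 0, "jaw": -0.6, "delta_pos": [0.025, -0.006, 0]},
  {"spin": 0, "jaw": -0.6, "delta_pos": [0.025, -0.006, 0]},
  {"spin": 0, "jaw": -0.6, "delta_pos": [0.025, -0.006, 0]},
  {"spin": 0, "jaw": -0.6, "delta_pos": [0.025, -0.005, 0]},
  {"spin": 0, "jaw": -0.6, "delta_pos": [0.025, -0.005, 0]},
  {"spin": 0, "jaw": -0.6, "delta_pos": [0.02, -0.004, 0]},
  {"spin": 0, "jaw": -0.6, "delta_pos": [0.018, -0.003, 0]},
  {"spin": 0, "jaw": -0.6, "delta_pos": [0.012, -0.002, 0]},
  {"spin": 0, "jaw": -0.6, "delta_pos": [0.008, -0.001, 0]},
  {"spin": 0, "jaw": -0.6, "delta_pos": [0.005, 0, 0]},
  {"spin": 0, "jaw": -0.6, "delta_pos": [0, 0, 0]},
])

```text
time_s: 17.92
tcp_pos: [0.5147, -0.0356, 0.15]
tool_rot: [180.0, -0.0, 90.1]
wrist_force: [-0.8, -0.2, -1.3]
width: 0.401
finger_force: 15.0
```

Call:
move_arm([
  {"spin": 0, "jaw": -0.6, "delta_pos": [0, 0, 0]},
  {"spin": 0, "jaw": -0.6, "delta_pos": [0, 0, 0]},
  {"spin": 0, "jaw": -0.6, "delta_pos": [0, 0, 0]},
])

```text
time_s: 18.17
tcp_pos: [0.5148, -0.0375, 0.15]
tool_rot: [180.0, 0.0, 89.9]
wrist_force: [0.5, 0.5, -2.6]
width: 0.406
finger_force: 15.0
```

```bash
python3 cmp.py c4 .0458
```

```text
t 18.2 tcp [514.8 -37.5 150. ] [1.7999e+02 3.0000e-02 8.9890e+01] F [ 0.5  0.5 -2.6] w 0.406
held [515.98 -36.97] 66.8
base 0.025 0.075 [516.13 -34.27] 50.5 go dx,dy [0.15 2.7 ]
base 0.025 0.063 [516.02 -33.14] 63.9 go dx,dy [0.04 3.83]
base 0.03 0.025 [516.06 -32.89] 21.1 go dx,dy [0.08 4.08]
```

View pics/c4.png

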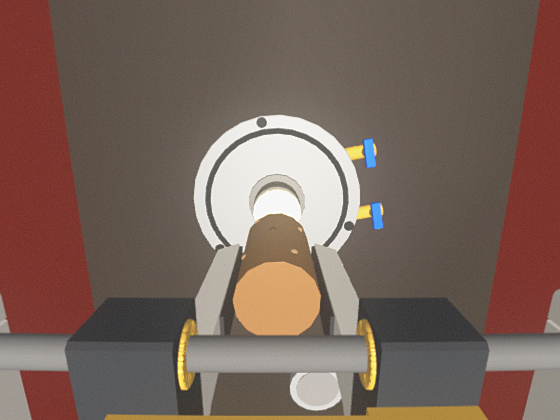

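The core at (277,300) is held upright over the lower stone at (277,205). It needs about +3.1 mm in y before I lower it.

Call:
move_arm([
  {"spin": 0, "jaw": -0.6, "delta_pos": [0.0015, 0, 0]},
  {"spin": 0, "jaw": -0.6, "delta_pos": [0.0016, 0.0002, 0.005]},
  {"spin": 0, "jaw": -0.6, "delta_pos": [0, 0, 0.008]},
  {"spin": 0, "jaw": -0.6, "delta_pos": [0, 0, 0.01]},
  {"spin": 0, "jaw": -0.6, "delta_pos": [0, 0, 0.01]},
  {"spin": 0, "jaw": -0.6, "delta_pos": [0, 0, 0.008]},
  {"spin": 0, "jaw": -0.6, "delta_pos": [0, 0, 0.006]},
  {"spin": 0, "jaw": -0.6, "delta_pos": [0, 0, 0.004]},
  {"spin": 0, "jaw": -0.6, "delta_pos": [0, 0, 0.002]},
  {"spin": 0, "jaw": -0.6, "delta_pos": [0, 0, 0.001]},
  {"spin": 0, "jaw": -0.6, "delta_pos": [0, 0, 0]},
  {"spin": 0, "jaw": -0.6, "delta_pos": [0, 0, 0]},
])

```text
time_s: 19.22
tcp_pos: [0.5152, -0.0333, 0.0962]
tool_rot: [180.0, 0.0, 90.0]
wrist_force: [-0.3, -0.2, -1.1]
width: 0.404
finger_force: 15.0
```

```bash
python3 cmp.py c5 .0458; python3 cmp.py c5 .0458
```

```text
t 19.2 tcp [515.2 -33.3  96.2] [179.96   0.    89.99] F [-0.3 -0.2 -1.1] w 0.404
held [516.31 -32.73] 67.0
base 0.025 0.075 [516.21 -34.27] 54.1 go dx,dy [-0.1  -1.54]
base 0.025 0.063 [516.01 -33.02] 65.0 go dx,dy [-0.3  -0.29]
base 0.03 0.025 [516.01 -32.76] 31.8 go dx,dy [-0.3  -0.03]
t 19.3 tcp [515.2 -33.2  96.3] [179.96  -0.    90.  ] F [ 1.1 -0.4 -2.1] w 0.401
held [516.31 -32.71] 67.0
base 0.025 0.075 [516.14 -34.33] 54.1 go dx,dy [-0.17 -1.62]
base 0.025 0.063 [515.96 -33.03] 65.0 go dx,dy [-0.35 -0.32]
base 0.03 0.025 [515.98 -32.75] 31.9 go dx,dy [-0.33 -0.04]
```

Call:
move_arm([
  {"spin": 0, "jaw": -0.6, "delta_pos": [-0.001, -0.0002, 0]},
  {"spin": 0, "jaw": -0.6, "delta_pos": [0, 0, 0.001]},
  {"spin": 0, "jaw": -0.6, "delta_pos": [0, 0, 0.001]},
  {"spin": 0, "jaw": -0.6, "delta_pos": [0, 0, 0.0005]},
  {"spin": 0, "jaw": -0.6, "delta_pos": [0, 0, 0.0005]},
  {"spin": 0, "jaw": -0.6, "delta_pos": [0, 0, 0]},
  {"spin": 0, "jaw": -0.6, "delta_pos": [0, 0, 0]},
])

```text
time_s: 19.9
tcp_pos: [0.5146, -0.0342, 0.0931]
tool_rot: [-180.0, -0.0, 90.0]
wrist_force: [-0.8, -0.2, 1.3]
width: 0.404
finger_force: 15.0
```

```bash
python3 cmp.py c6 .0458; python3 cmp.py c6 .0458
```

```text
t 19.9 tcp [514.6 -34.2  93.1] [-1.8e+02 -1.0e-02  9.0e+01] F [-0.8 -0.2  1.3] w 0.404
held [515.78 -33.68] 66.8
base 0.025 0.075 [516.13 -34.3 ] 54.7 go dx,dy [ 0.35 -0.62]
base 0.025 0.063 [515.97 -33.01] 65.3 go dx,dy [0.19 0.67]
base 0.03 0.025 [516.   -32.84] 32.6 go dx,dy [0.22 0.84]
t 19.9 tcp [514.6 -34.1  93.1] [-1.8e+02 -1.0e-02  9.0e+01] F [-1.1  0.6  2. ] w 0.4
held [515.8  -33.63] 66.9
base 0.025 0.075 [516.16 -34.25] 54.8 go dx,dy [ 0.36 -0.61]
base 0.025 0.063 [516.   -32.97] 65.2 go dx,dy [0.2  0.66]
base 0.03 0.025 [516.04 -32.8 ] 32.6 go dx,dy [0.23 0.83]
```

Call:
move_arm([
  {"spin": 0, "jaw": -0.6, "delta_pos": [0, 0.0002, 0.0003]},
  {"spin": 0, "jaw": -0.18, "delta_pos": [0, 0, 0]},
  {"spin": 0, "jaw": -0.12, "delta_pos": [0, 0, 0]},
  {"spin": 0, "jaw": -0.05, "delta_pos": [0, 0, 0]},
  {"spin": 0, "jaw": 0.1, "delta_pos": [0, 0, 0]},
  {"spin": 0, "jaw": 0.3, "delta_pos": [0, 0, 0]},
  {"spin": 0, "jaw": 0.3, "delta_pos": [0, 0, 0]},
  {"spin": 0, "jaw": 0.3, "delta_pos": [0, 0, 0]},
])

```text
time_s: 20.67
tcp_pos: [0.5149, -0.0342, 0.0926]
tool_rot: [180.0, 0.0, 90.0]
wrist_force: [0.3, -0.1, 0.8]
width: 0.648
finger_force: 0.0
```

Call:
move_arm([
  {"spin": 0, "jaw": 0.4, "delta_pos": [0, 0, -0.01]},
  {"spin": 0, "jaw": 0.4, "delta_pos": [0, 0, -0.02]},
  {"spin": 0, "jaw": 0.4, "delta_pos": [0, 0, -0.025]},
  {"spin": 0, "jaw": 0.4, "delta_pos": [0, 0, -0.025]},
  {"spin": 0, "jaw": 0.4, "delta_pos": [0, 0, -0.025]},
  {"spin": 0, "jaw": 0.4, "delta_pos": [0, 0, -0.02]},
  {"spin": 0, "jaw": 0.4, "delta_pos": [-0.025, 0, -0.01]},
  {"spin": 0, "jaw": 0.4, "delta_pos": [-0.03, 0, 0]},
  {"spin": 0, "jaw": 0.4, "delta_pos": [-0.03, 0, 0]},
  {"spin": 0, "jaw": 0.4, "delta_pos": [0, 0, 0]},
  {"spin": 0, "jaw": 0.4, "delta_pos": [0, 0, 0]},
  {"spin": 0, "jaw": 0.4, "delta_pos": [0, 0, 0]},
])

```text
time_s: 21.67
tcp_pos: [0.5147, -0.1185, 0.2279]
tool_rot: [-180.0, -0.1, 90.0]
wrist_force: [-0.7, -0.2, 1.0]
width: 0.699
finger_force: 0.0
```

```bash
python3 chk.py k2 .139; python3 - <<'E'
from h import *
c=cam('scene'); im=r.capture('scene')
for d in r.silhouettes('scene','core')[:2]:
    b=mbox(d['pixels']); print(d['confidence'],b,fit([(c,b)],.019,.076,[.515,-.034,.063]))
E
```

```text
t 21.7 tcp [ 514.7 -118.5  227.9]
0.139 0.019 [515.75 -34.26] 33.4
0.025 0.075 [516.01 -33.56] 54.9
0.025 0.063 [515.94 -33.4 ] 78.9
0.03 0.025 [515.85 -33.36] 16.4
0.65 [257.5 183.5 273.5 213.5] (array([ 0.4792815 , -0.01644854,  0.01071938]), np.float64(0.1973592384746123))
```

View pics/k2.png

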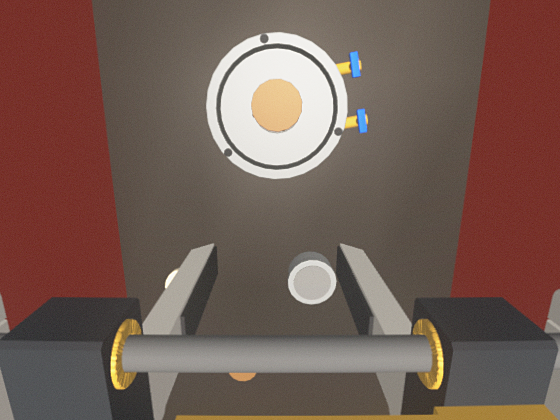

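The core at (277,105) stands upright on the stack, in line with the base to about 0.7 mm. Next is the second stone.

Call:
move_arm([
  {"spin": 0, "jaw": 0.4, "delta_pos": [0.015, 0.003, 0]},
  {"spin": 0, "jaw": 0.4, "delta_pos": [0.03, 0.006, 0]},
  {"spin": 0, "jaw": 0.4, "delta_pos": [0.04, 0.007, 0]},
  {"spin": 0, "jaw": 0.4, "delta_pos": [0.04, 0.007, 0]},
  {"spin": 0, "jaw": 0.4, "delta_pos": [0.04, 0.007, 0]},
  {"spin": 0, "jaw": 0.4, "delta_pos": [0.04, 0.007, 0]},
  {"spin": 0, "jaw": 0.4, "delta_pos": [0.04, 0.007, 0]},
  {"spin": 0, "jaw": 0.4, "delta_pos": [0.04, 0.007, 0]},
  {"spin": 0, "jaw": 0.4, "delta_pos": [0.04, 0.007, 0]},
  {"spin": 0, "jaw": 0.4, "delta_pos": [0.04, 0.007, 0]},
  {"spin": 0, "jaw": 0.4, "delta_pos": [0.04, 0.007, 0]},
  {"spin": 0, "jaw": 0.4, "delta_pos": [0.035, 0.006, 0]},
])

```text
time_s: 22.82
tcp_pos: [0.5916, 0.3255, 0.2274]
tool_rot: [-180.0, -0.1, 90.2]
wrist_force: [1.0, -0.3, 0.1]
width: 0.699
finger_force: 0.0
```

Call:
move_arm([
  {"spin": 0, "jaw": 0.4, "delta_pos": [0.025, 0.0035, 0]},
  {"spin": 0, "jaw": 0.4, "delta_pos": [0.015, 0, 0.015]},
  {"spin": 0, "jaw": 0.4, "delta_pos": [0.004, 0, 0.03]},
  {"spin": 0, "jaw": 0.4, "delta_pos": [0, 0, 0.035]},
  {"spin": 0, "jaw": 0.4, "delta_pos": [0, 0, 0.035]},
  {"spin": 0, "jaw": 0.4, "delta_pos": [0, 0, 0.035]},
  {"spin": 0, "jaw": 0.4, "delta_pos": [0, 0, 0.03]},
  {"spin": 0, "jaw": 0.4, "delta_pos": [0, 0, 0.02]},
  {"spin": 0, "jaw": 0.4, "delta_pos": [0, 0, 0.01]},
  {"spin": 0, "jaw": 0.4, "delta_pos": [0, 0, 0]},
  {"spin": 0, "jaw": 0.4, "delta_pos": [0, 0, 0]},
  {"spin": 0, "jaw": 0.4, "delta_pos": [0, 0, 0]},
])

```text
time_s: 23.82
tcp_pos: [0.5975, 0.3651, 0.0192]
tool_rot: [179.9, -0.1, 90.0]
wrist_force: [0.1, -0.2, -0.3]
width: 0.699
finger_force: 0.0
```

```bash
python3 look.py w3 stone_a stone; python3 - <<'E'
from h import *
s=r.sense();c=cam('wrist');im=r.capture('wrist');print(s['tcp_pos'])
print(circ([(c,im)],(.597,.3665),.008,.019,span=.008))
E
```

```text
t 23.8 tcp [597.5 365.1  19.2] [ 1.7987e+02 -6.0000e-02  9.0000e+01] w 0.699
0.74 [242.5 216.5 306.5 279.5] xy [597.6 366.4] err 0.84 free z [597.5 364.5  -5. ] 0.18
[0.59762171 0.36541262 0.01962924]
(array([0.59736646, 0.366725  ]), np.float64(65.86534276456624))
```

Call:
move_arm([
  {"spin": 0, "jaw": 0.4, "delta_pos": [0.0008, -0.0013, 0.008]},
  {"spin": 0, "jaw": 0.3, "delta_pos": [0, 0, 0.005]},
  {"spin": 0, "jaw": 0.2, "delta_pos": [0, 0, 0.003]},
  {"spin": 0, "jaw": 0.1, "delta_pos": [0, 0, 0]},
  {"spin": 0, "jaw": 0, "delta_pos": [0, 0, 0]},
  {"spin": 0, "jaw": -0.1, "delta_pos": [0, 0, 0]},
  {"spin": 0, "jaw": -0.15, "delta_pos": [0, 0, 0]},
  {"spin": 0, "jaw": -0.2, "delta_pos": [0, 0, 0]},
  {"spin": 0, "jaw": -0.4, "delta_pos": [0, 0, 0]},
  {"spin": 0, "jaw": -0.6, "delta_pos": [0, 0, 0]},
  {"spin": 0, "jaw": -0.6, "delta_pos": [0, 0, 0]},
  {"spin": 0, "jaw": -0.6, "delta_pos": [0, 0, 0]},
], force=15)

```text
time_s: 24.97
tcp_pos: [0.5952, 0.3656, 0.0018]
tool_rot: [180.0, -0.0, 90.0]
wrist_force: [0.1, 0.5, 0.9]
width: 0.393
finger_force: 15.0
```

```bash
python3 - <<'E'
from h import *
for _ in 1,2:
    s=r.sense();c=cam('wrist');im=r.capture('wrist');p=circ([(c,im)],(.597,.3665),.008,.019,span=.006)[0];print(s['tcp_pos'],p,(p-s['tcp_pos'][:2])*1e3,s['width'],s['finger_force'],s['wrist_force'])
E
```

```text
[0.5951577  0.36561112 0.00176183] [0.59634837 0.3667361 ] [1.19066211 1.12498073] 0.3932142390690253 15.000074654817581 [0.1008154  0.54324381 0.8847668 ]
[0.59512599 0.36561318 0.00173411] [0.59631467 0.36675427] [1.18868557 1.14109036] 0.4008392004781752 15.000025928020477 [ 0.03211541 -0.79238568  0.09681412]
```

Call:
move_arm([
  {"spin": 0, "jaw": -0.6, "delta_pos": [0, 0, -0.004]},
  {"spin": 0, "jaw": -0.6, "delta_pos": [0, 0, -0.016]},
  {"spin": 0, "jaw": -0.6, "delta_pos": [0, 0, -0.03]},
  {"spin": 0, "jaw": -0.6, "delta_pos": [0, 0, -0.035]},
  {"spin": 0, "jaw": -0.6, "delta_pos": [0, 0, -0.035]},
  {"spin": 0, "jaw": -0.6, "delta_pos": [0, 0, -0.03]},
  {"spin": 0, "jaw": -0.6, "delta_pos": [-0.01, -0.002, -0.03]},
  {"spin": 0, "jaw": -0.6, "delta_pos": [-0.02, -0.004, -0.02]},
  {"spin": 0, "jaw": -0.6, "delta_pos": [-0.03, -0.006, 0]},
  {"spin": 0, "jaw": -0.6, "delta_pos": [-0.035, -0.007, 0]},
  {"spin": 0, "jaw": -0.6, "delta_pos": [-0.035, -0.007, 0]},
  {"spin": 0, "jaw": -0.6, "delta_pos": [-0.035, -0.007, 0]},
])

```text
time_s: 26.07
tcp_pos: [0.5614, 0.1992, 0.2022]
tool_rot: [180.0, -0.0, 90.0]
wrist_force: [1.0, -0.2, -1.0]
width: 0.397
finger_force: 15.0
```

Call:
move_arm([
  {"spin": 0, "jaw": -0.6, "delta_pos": [-0.035, -0.007, 0]},
  {"spin": 0, "jaw": -0.6, "delta_pos": [-0.035, -0.007, 0]},
  {"spin": 0, "jaw": -0.6, "delta_pos": [-0.035, -0.007, 0]},
  {"spin": 0, "jaw": -0.6, "delta_pos": [-0.035, -0.007, 0]},
  {"spin": 0, "jaw": -0.6, "delta_pos": [-0.03, -0.006, 0]},
  {"spin": 0, "jaw": -0.6, "delta_pos": [-0.025, -0.005, 0]},
  {"spin": 0, "jaw": -0.6, "delta_pos": [-0.02, -0.004, 0]},
  {"spin": 0, "jaw": -0.6, "delta_pos": [-0.012, -0.003, 0]},
  {"spin": 0, "jaw": -0.6, "delta_pos": [-0.006, -0.001, 0]},
  {"spin": 0, "jaw": -0.6, "delta_pos": [-0.002, 0, 0]},
  {"spin": 0, "jaw": -0.6, "delta_pos": [0, 0, 0]},
  {"spin": 0, "jaw": -0.6, "delta_pos": [0, 0, 0]},
])

```text
time_s: 27.07
tcp_pos: [0.5155, -0.0329, 0.2015]
tool_rot: [180.0, -0.0, 90.1]
wrist_force: [-0.2, 0.2, -0.5]
width: 0.396
finger_force: 15.0
```

Call:
move_arm([
  {"spin": 0, "jaw": -0.6, "delta_pos": [0, 0, 0.01]},
  {"spin": 0, "jaw": -0.6, "delta_pos": [0, 0, 0.01]},
  {"spin": 0, "jaw": -0.6, "delta_pos": [0, 0, 0.01]},
  {"spin": 0, "jaw": -0.6, "delta_pos": [0, 0, 0.005]},
  {"spin": 0, "jaw": -0.6, "delta_pos": [0, 0, 0]},
  {"spin": 0, "jaw": -0.6, "delta_pos": [0, 0, 0]},
  {"spin": 0, "jaw": -0.6, "delta_pos": [0, 0, 0]},
])

```text
time_s: 27.65
tcp_pos: [0.5153, -0.0345, 0.1667]
tool_rot: [180.0, 0.0, 90.0]
wrist_force: [-0.4, -0.0, -0.3]
width: 0.4
finger_force: 15.0
```

```bash
python3 cmp.py c7 .0062; python3 cmp.py c7 .0062
```

```text
t 27.6 tcp [515.3 -34.5 166.7] [1.7999e+02 1.0000e-02 8.9990e+01] F [-0.4 -0.  -0.3] w 0.4
held [516.47 -33.76] 85.5
base 0.025 0.075 [516.1  -34.27] 48.4 go dx,dy [-0.37 -0.51]
base 0.025 0.063 [515.99 -33.13] 62.0 go dx,dy [-0.48  0.63]
base 0.03 0.025 [516.02 -32.85] 24.9 go dx,dy [-0.45  0.91]
t 27.7 tcp [515.4 -34.5 166.9] [179.97   0.    89.99] F [ 0.6 -0.5  0.9] w 0.399
held [516.59 -33.75] 85.5
base 0.025 0.075 [516.11 -34.25] 48.7 go dx,dy [-0.49 -0.5 ]
base 0.025 0.063 [516.01 -33.1 ] 61.7 go dx,dy [-0.58  0.65]
base 0.03 0.025 [516.03 -32.86] 24.7 go dx,dy [-0.56  0.89]
```

Call:
move_arm([
  {"spin": 0, "jaw": -0.6, "delta_pos": [-0.0003, -0.0005, 0.004]},
  {"spin": 0, "jaw": -0.6, "delta_pos": [0, 0, 0.006]},
  {"spin": 0, "jaw": -0.6, "delta_pos": [0, 0, 0.006]},
  {"spin": 0, "jaw": -0.6, "delta_pos": [0, 0, 0.004]},
  {"spin": 0, "jaw": -0.6, "delta_pos": [0, 0, 0.003]},
  {"spin": 0, "jaw": -0.6, "delta_pos": [0, 0, 0.001]},
  {"spin": 0, "jaw": -0.6, "delta_pos": [0, 0, 0]},
  {"spin": 0, "jaw": -0.6, "delta_pos": [0, 0, 0]},
  {"spin": 0, "jaw": -0.6, "delta_pos": [0, 0, 0]},
])

```text
time_s: 28.5
tcp_pos: [0.5147, -0.0347, 0.1428]
tool_rot: [180.0, 0.0, 90.0]
wrist_force: [-0.6, -0.1, 0.3]
width: 0.399
finger_force: 15.0
```

```bash
python3 cmp.py c8 .0062; python3 cmp.py c8 .0062|head -2
```

```text
t 28.5 tcp [514.7 -34.7 142.8] [179.98   0.    89.99] F [-0.6 -0.1  0.3] w 0.399
held [515.94 -33.97] 87.5
base 0.025 0.075 [516.09 -34.3 ] 51.1 go dx,dy [ 0.15 -0.33]
base 0.025 0.063 [515.95 -33.01] 62.1 go dx,dy [0.02 0.96]
base 0.03 0.025 [515.93 -32.82] 28.0 go dx,dy [-0.01  1.15]
t 28.6 tcp [514.8 -34.7 142.8] [179.98   0.    90.  ] F [-0.5  0.   0.4] w 0.398
held [515.97 -33.94] 87.5
```

Call:
move_arm([
  {"spin": 0, "jaw": -0.6, "delta_pos": [0, 0, 0.001]},
  {"spin": 0, "jaw": -0.6, "delta_pos": [0, 0, 0.0005]},
  {"spin": 0, "jaw": -0.6, "delta_pos": [0, 0, 0.0005]},
  {"spin": 0, "jaw": -0.6, "delta_pos": [0, 0, 0]},
  {"spin": 0, "jaw": -0.6, "delta_pos": [0, 0, 0]},
  {"spin": 0, "jaw": -0.6, "delta_pos": [0, 0, 0]},
])

```text
time_s: 29.1
tcp_pos: [0.5146, -0.0347, 0.1407]
tool_rot: [-180.0, -0.0, 90.0]
wrist_force: [-0.0, -0.5, 0.8]
width: 0.398
finger_force: 15.0
```

```bash
for i in 1 2 3; do python3 cmp.py c9 .0062|head -2; done
```

```text
t 29.1 tcp [514.6 -34.7 140.7] [-180.   -0.   90.] F [-0.  -0.5  0.8] w 0.398
held [515.8  -33.84] 88.4
t 29.1 tcp [514.6 -34.7 140.7] [180.  -0.  90.] F [-0.3 -0.3 -0.2] w 0.399
held [515.8  -33.84] 88.3
t 29.2 tcp [514.6 -34.7 140.7] [-180.   -0.   90.] F [-0.  -1.4  0. ] w 0.396
held [515.77 -33.85] 88.4
```

Call:
move_arm([
  {"spin": 0, "jaw": -0.6, "delta_pos": [0, 0.0001, 0.0004]},
  {"spin": 0, "jaw": -0.6, "delta_pos": [0, 0, 0.0004]},
  {"spin": 0, "jaw": -0.6, "delta_pos": [0, 0, 0]},
  {"spin": 0, "jaw": -0.6, "delta_pos": [0, 0, 0]},
])

```text
time_s: 29.58
tcp_pos: [0.5147, -0.0347, 0.1406]
tool_rot: [180.0, -0.0, 90.0]
wrist_force: [-1.7, -0.8, 7.1]
width: 0.395
finger_force: 15.0
```

```bash
for i in 1 2 3; do python3 cmp.py c9 .0062|head -2; done
```

```text
t 29.6 tcp [514.7 -34.7 140.6] [ 1.7998e+02 -2.0000e-02  8.9990e+01] F [-1.7 -0.8  7.1] w 0.395
held [515.95 -33.92] 88.5
t 29.6 tcp [514.7 -34.7 140.6] [ 1.7998e+02 -2.0000e-02  8.9990e+01] F [-1.7  0.3  7.7] w 0.396
held [515.92 -33.92] 88.6
t 29.7 tcp [514.7 -34.7 140.6] [ 1.7998e+02 -2.0000e-02  8.9990e+01] F [-1.7 -0.4  7.1] w 0.396
held [515.92 -33.94] 88.6
```

Call:
move_arm([
  {"spin": 0, "jaw": -0.6, "delta_pos": [0, 0, -0.0006]},
  {"spin": 0, "jaw": -0.6, "delta_pos": [0, 0, 0]},
  {"spin": 0, "jaw": -0.18, "delta_pos": [0, 0, 0]},
  {"spin": 0, "jaw": -0.12, "delta_pos": [0, 0, 0]},
  {"spin": 0, "jaw": -0.05, "delta_pos": [0, 0, 0]},
  {"spin": 0, "jaw": 0.1, "delta_pos": [0, 0, 0]},
  {"spin": 0, "jaw": 0.3, "delta_pos": [0, 0, 0]},
  {"spin": 0, "jaw": 0.3, "delta_pos": [0, 0, 0]},
  {"spin": 0, "jaw": 0.3, "delta_pos": [0, 0, -0.01]},
  {"spin": 0, "jaw": 0.3, "delta_pos": [0, 0, -0.02]},
  {"spin": 0, "jaw": 0.3, "delta_pos": [0, 0, -0.03]},
  {"spin": 0, "jaw": 0.3, "delta_pos": [-0.01, 0, -0.02]},
])

```text
time_s: 30.73
tcp_pos: [0.5153, -0.0431, 0.2228]
tool_rot: [179.9, -0.1, 90.1]
wrist_force: [0.3, -0.4, -0.1]
width: 0.647
finger_force: 0.0
```

Call:
move_arm([
  {"spin": 0, "jaw": 0.4, "delta_pos": [-0.025, 0, -0.01]},
  {"spin": 0, "jaw": 0.4, "delta_pos": [-0.03, 0, 0]},
  {"spin": 0, "jaw": 0.4, "delta_pos": [-0.015, 0, 0]},
  {"spin": 0, "jaw": 0.4, "delta_pos": [0, 0, 0]},
  {"spin": 0, "jaw": 0.4, "delta_pos": [0, 0, 0]},
  {"spin": 0, "jaw": 0.4, "delta_pos": [0, 0, 0]},
])

```text
time_s: 31.23
tcp_pos: [0.5147, -0.1132, 0.2305]
tool_rot: [-180.0, -0.1, 90.1]
wrist_force: [-0.2, 0.4, -0.4]
width: 0.699
finger_force: 0.0
```

```bash
python3 chk.py k3 .147
```

```text
t 31.2 tcp [ 514.7 -113.2  230.5]
0.147 0.019 [515.96 -34.05] 7.7
0.025 0.075 [516.01 -33.97] 53.2
0.025 0.063 [515.97 -33.53] 72.7
0.03 0.025 [515.03 -35.24] 3.2
```

View pics/k3.png

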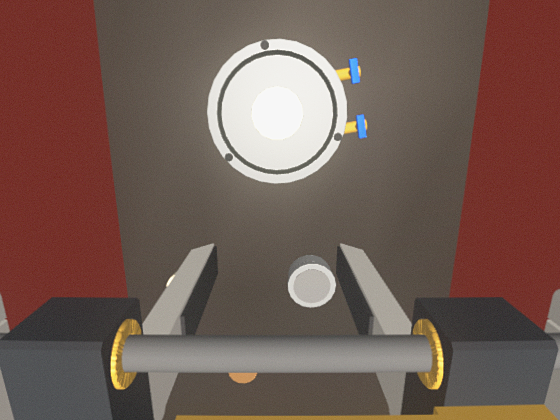

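The top stone at (277,113) is concentric with the base. The last piece is the cap.

Call:
move_arm([
  {"spin": 0, "jaw": 0.4, "delta_pos": [0.015, -0.005, 0]},
  {"spin": 0, "jaw": 0.4, "delta_pos": [0.03, -0.01, 0]},
  {"spin": 0, "jaw": 0.4, "delta_pos": [0.036, -0.012, 0]},
  {"spin": 0, "jaw": 0.4, "delta_pos": [0.036, -0.012, 0]},
  {"spin": 0, "jaw": 0.4, "delta_pos": [0.036, -0.012, 0]},
  {"spin": 0, "jaw": 0.4, "delta_pos": [0.036, -0.012, 0]},
  {"spin": 0, "jaw": 0.4, "delta_pos": [0.036, -0.012, 0]},
  {"spin": 0, "jaw": 0.4, "delta_pos": [0.036, -0.012, 0]},
  {"spin": 0, "jaw": 0.4, "delta_pos": [0.034, -0.011, 0]},
  {"spin": 0, "jaw": 0.4, "delta_pos": [0.03, -0.01, 0]},
  {"spin": 0, "jaw": 0.4, "delta_pos": [0.018, -0.006, 0.01]},
  {"spin": 0, "jaw": 0.4, "delta_pos": [0.007, -0.002, 0.02]},
])

```text
time_s: 32.28
tcp_pos: [0.3976, 0.2413, 0.2015]
tool_rot: [179.9, -0.3, 90.5]
wrist_force: [-0.1, -0.1, 0.3]
width: 0.703
finger_force: 0.0
```

Call:
move_arm([
  {"spin": 0, "jaw": 0.4, "delta_pos": [0, 0, 0.03]},
  {"spin": 0, "jaw": 0.4, "delta_pos": [0, 0, 0.035]},
  {"spin": 0, "jaw": 0.4, "delta_pos": [0, 0, 0.035]},
  {"spin": 0, "jaw": 0.4, "delta_pos": [0, 0, 0.025]},
  {"spin": 0, "jaw": 0.4, "delta_pos": [0, 0, 0.015]},
  {"spin": 0, "jaw": 0.4, "delta_pos": [0, 0, 0]},
  {"spin": 0, "jaw": 0.4, "delta_pos": [0, 0, 0]},
  {"spin": 0, "jaw": 0.4, "delta_pos": [0, 0, 0]},
])

```text
time_s: 32.95
tcp_pos: [0.3989, 0.2362, 0.0613]
tool_rot: [179.9, -0.1, 90.1]
wrist_force: [0.6, 0.2, 0.4]
width: 0.697
finger_force: 0.0
```

```bash
python3 look.py g1 cap_38 cap; python3 - <<'E'
from h import *
s=r.sense();c=cam('wrist');im=r.capture('wrist');print(s['tcp_pos'])
for z in(.017,.02,.023):print(z,circ([(c,im)],(.3995,.238),z,.019,span=.006))
E
```

```text
t 33.0 tcp [398.9 236.2  61.3] [ 1.7995e+02 -5.0000e-02  9.0050e+01] w 0.697
0.81 [247.5 200.5 303.5 260.5] xy [399.5 237. ] err 0.6 free z [399.5 235.5  -4.7] 0.01
0.62 [442.5 200.5 527.5 276.5] xy [546.3 231.3] err 7.72 free z [517.8 246.8  43.9] 0.59
[0.39933933 0.23617713 0.06167895]
0.017 (array([0.39938569, 0.23622969]), np.float64(86.43755134770679))
0.02 (array([0.39943704, 0.23729836]), np.float64(86.07513624159067))
0.023 (array([0.39943465, 0.23846626]), np.float64(81.15031162105669))
```

View pics/g1.png

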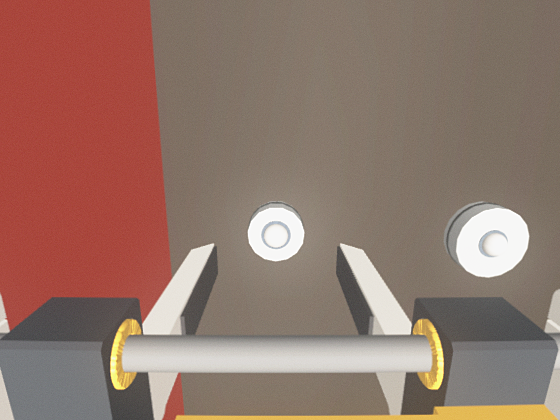

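The 38 mm cap is at (276,233) with its ball up, and the 50 mm cap at (487,240) is out of the way.

Call:
move_arm([
  {"spin": 0, "jaw": 0.4, "delta_pos": [0.0005, -0.0009, 0.01]},
  {"spin": 0, "jaw": 0.4, "delta_pos": [0, 0, 0.016]},
  {"spin": 0, "jaw": 0.4, "delta_pos": [0, 0, 0.014]},
  {"spin": 0, "jaw": 0.4, "delta_pos": [0, 0, 0.01]},
  {"spin": 0, "jaw": 0.2, "delta_pos": [0, 0, 0.006]},
  {"spin": 0, "jaw": 0.1, "delta_pos": [0, 0, 0]},
  {"spin": 0, "jaw": 0, "delta_pos": [0, 0, 0]},
  {"spin": 0, "jaw": -0.1, "delta_pos": [0, 0, 0]},
  {"spin": 0, "jaw": -0.15, "delta_pos": [0, 0, 0]},
  {"spin": 0, "jaw": -0.2, "delta_pos": [0, 0, 0]},
  {"spin": 0, "jaw": -0.4, "delta_pos": [0, 0, 0]},
  {"spin": 0, "jaw": -0.6, "delta_pos": [0, 0, 0]},
], force=15)

```text
time_s: 34.1
tcp_pos: [0.3982, 0.2361, 0.0049]
tool_rot: [180.0, -0.0, 90.0]
wrist_force: [-0.2, -0.7, 4.8]
width: 0.399
finger_force: 15.0
```

Call:
move_arm([
  {"spin": 0, "jaw": -0.6, "delta_pos": [0, 0, 0]},
  {"spin": 0, "jaw": -0.6, "delta_pos": [0, 0, 0]},
  {"spin": 0, "jaw": -0.6, "delta_pos": [0, 0, 0]},
])

```text
time_s: 34.35
tcp_pos: [0.3981, 0.236, 0.0049]
tool_rot: [180.0, -0.0, 90.0]
wrist_force: [-0.0, 0.2, 6.8]
width: 0.397
finger_force: 15.0
```

```bash
python3 - <<'E'
from h import *
for _ in 1,2:
    s=r.sense();c=cam('wrist');im=r.capture('wrist');p=circ([(c,im)],(.3993,.2373),.02,.019,span=.004)[0];print(s['tcp_pos'],p,(p-s['tcp_pos'][:2])*1e3,s['width'],s['finger_force'],s['wrist_force'])
E
```

```text
[0.39813199 0.23603983 0.00493855] [0.39929131 0.23732489] [1.15931443 1.28505955] 0.3966360259491829 15.001295059919357 [-0.01028471  0.18816145  6.79452914]
[0.39818688 0.23603997 0.00493731] [0.39934542 0.23732882] [1.15853228 1.28884635] 0.40106925492884765 15.00137597322464 [-0.59638655  0.60173045  5.80534606]
```

Call:
move_arm([
  {"spin": 0, "jaw": -0.6, "delta_pos": [0, 0, -0.004]},
  {"spin": 0, "jaw": -0.6, "delta_pos": [0, 0, -0.016]},
  {"spin": 0, "jaw": -0.6, "delta_pos": [0, 0, -0.03]},
  {"spin": 0, "jaw": -0.6, "delta_pos": [0, 0, -0.035]},
  {"spin": 0, "jaw": -0.6, "delta_pos": [0, 0, -0.035]},
  {"spin": 0, "jaw": -0.6, "delta_pos": [0, 0, -0.035]},
  {"spin": 0, "jaw": -0.6, "delta_pos": [-0.008, 0.004, -0.03]},
  {"spin": 0, "jaw": -0.6, "delta_pos": [-0.018, 0.008, -0.02]},
  {"spin": 0, "jaw": -0.6, "delta_pos": [-0.025, 0.011, -0.005]},
  {"spin": 0, "jaw": -0.6, "delta_pos": [-0.03, 0.013, 0]},
  {"spin": 0, "jaw": -0.6, "delta_pos": [-0.03, 0.013, 0]},
  {"spin": 0, "jaw": -0.6, "delta_pos": [-0.03, 0.013, 0]},
])

```text
time_s: 35.45
tcp_pos: [0.4597, 0.0936, 0.2148]
tool_rot: [-180.0, -0.0, 90.0]
wrist_force: [0.5, -0.2, -1.3]
width: 0.399
finger_force: 15.0
```

Call:
move_arm([
  {"spin": 0, "jaw": -0.6, "delta_pos": [-0.03, 0.013, 0]},
  {"spin": 0, "jaw": -0.6, "delta_pos": [-0.03, 0.013, 0]},
  {"spin": 0, "jaw": -0.6, "delta_pos": [-0.025, 0.011, 0]},
  {"spin": 0, "jaw": -0.6, "delta_pos": [-0.02, 0.009, 0]},
  {"spin": 0, "jaw": -0.6, "delta_pos": [-0.014, 0.005, 0]},
  {"spin": 0, "jaw": -0.6, "delta_pos": [-0.008, 0.0025, 0]},
  {"spin": 0, "jaw": -0.6, "delta_pos": [-0.003, 0.001, 0]},
  {"spin": 0, "jaw": -0.6, "delta_pos": [0, 0, 0]},
  {"spin": 0, "jaw": -0.6, "delta_pos": [0, 0, 0]},
  {"spin": 0, "jaw": -0.6, "delta_pos": [0, 0, 0.01]},
  {"spin": 0, "jaw": -0.6, "delta_pos": [0, 0, 0.01]},
  {"spin": 0, "jaw": -0.6, "delta_pos": [0, 0, 0.01]},
])

```text
time_s: 36.45
tcp_pos: [0.5138, -0.0342, 0.1833]
tool_rot: [-180.0, -0.0, 90.1]
wrist_force: [0.1, -0.7, -0.4]
width: 0.398
finger_force: 15.0
```

Call:
move_arm([
  {"spin": 0, "jaw": -0.6, "delta_pos": [0, 0, 0.008]},
  {"spin": 0, "jaw": -0.6, "delta_pos": [0, 0, 0.004]},
  {"spin": 0, "jaw": -0.6, "delta_pos": [0, 0, 0]},
  {"spin": 0, "jaw": -0.6, "delta_pos": [0, 0, 0]},
  {"spin": 0, "jaw": -0.6, "delta_pos": [0, 0, 0]},
])

```text
time_s: 36.87
tcp_pos: [0.5146, -0.0353, 0.1726]
tool_rot: [180.0, 0.0, 90.0]
wrist_force: [0.6, 0.2, -0.6]
width: 0.402
finger_force: 15.0
```

```bash
python3 cmp.py d1 .0151; python3 cmp.py d1 .0151 | head -2
```

```text
t 36.9 tcp [514.6 -35.3 172.6] [179.97   0.    89.99] F [ 0.6  0.2 -0.6] w 0.402
held [515.72 -33.94] 102.7
base 0.025 0.075 [516.07 -34.21] 48.4 go dx,dy [ 0.35 -0.26]
base 0.025 0.063 [515.98 -33.22] 64.8 go dx,dy [0.26 0.73]
base 0.03 0.025 [515.97 -33.23] 26.0 go dx,dy [0.25 0.71]
t 36.9 tcp [514.6 -35.3 172.8] [179.95   0.    89.99] F [-0.1 -0.3 -0.9] w 0.397
held [515.8  -33.97] 102.6
```

Alignment is within 0.3 mm. The TCP needs to come down about 20 mm.

Call:
move_arm([
  {"spin": 0, "jaw": -0.6, "delta_pos": [0, 0.0003, 0.004]},
  {"spin": 0, "jaw": -0.6, "delta_pos": [0, 0, 0.005]},
  {"spin": 0, "jaw": -0.6, "delta_pos": [0, 0, 0.004]},
  {"spin": 0, "jaw": -0.6, "delta_pos": [0, 0, 0.003]},
  {"spin": 0, "jaw": -0.6, "delta_pos": [0, 0, 0.002]},
  {"spin": 0, "jaw": -0.6, "delta_pos": [0, 0, 0.001]},
  {"spin": 0, "jaw": -0.6, "delta_pos": [0, 0, 0.0005]},
  {"spin": 0, "jaw": -0.6, "delta_pos": [0, 0, 0]},
  {"spin": 0, "jaw": -0.6, "delta_pos": [0, 0, 0]},
  {"spin": 0, "jaw": -0.6, "delta_pos": [0, 0, 0]},
])

```text
time_s: 37.8
tcp_pos: [0.5147, -0.0352, 0.1531]
tool_rot: [180.0, -0.0, 90.0]
wrist_force: [-0.1, 0.6, -0.2]
width: 0.398
finger_force: 15.0
```

```bash
for i in 1 2 3; do python3 cmp.py d2 .0151 | head -2; done
```

```text
t 37.8 tcp [514.7 -35.2 153.1] [179.98  -0.    90.  ] F [-0.1  0.6 -0.2] w 0.398
held [515.87 -33.87] 104.7
t 37.9 tcp [514.7 -35.2 153.1] [179.98  -0.    90.  ] F [-0.8  0.5 -1.2] w 0.401
held [515.86 -33.86] 104.8
t 37.9 tcp [514.7 -35.2 153.1] [179.99  -0.    90.  ] F [-0.7  0.4 -0.6] w 0.398
held [515.83 -33.86] 104.8
```

Call:
move_arm([
  {"spin": 0, "jaw": -0.6, "delta_pos": [0, 0.0001, 0.0006]},
  {"spin": 0, "jaw": -0.6, "delta_pos": [0, 0, 0.0006]},
  {"spin": 0, "jaw": -0.6, "delta_pos": [0, 0, 0]},
  {"spin": 0, "jaw": -0.6, "delta_pos": [0, 0, 0]},
  {"spin": 0, "jaw": -0.6, "delta_pos": [0, 0, 0]},
])

```text
time_s: 38.37
tcp_pos: [0.5148, -0.0352, 0.152]
tool_rot: [180.0, -0.0, 90.0]
wrist_force: [-0.7, 0.3, 3.5]
width: 0.399
finger_force: 15.0
```

```bash
for i in 1 2 3; do python3 cmp.py d3 .0151 | head -2; done
```

```text
t 38.4 tcp [514.8 -35.2 152. ] [179.98  -0.    89.99] F [-0.7  0.3  3.5] w 0.399
held [516.   -33.89] 104.9
t 38.4 tcp [514.8 -35.2 152. ] [ 1.7998e+02 -1.0000e-02  8.9990e+01] F [-0.5  0.3  3.9] w 0.394
held [516.   -33.88] 104.8
t 38.5 tcp [514.8 -35.2 152. ] [ 1.7998e+02 -1.0000e-02  9.0000e+01] F [-1.2 -0.4  3.7] w 0.399
held [516.01 -33.87] 104.8
```

The cap is touching at 3.7 N and is centred. I'll release it, rise and retreat.

Call:
move_arm([
  {"spin": 0, "jaw": -0.6, "delta_pos": [0, 0, -0.0001]},
  {"spin": 0, "jaw": -0.18, "delta_pos": [0, 0, 0]},
  {"spin": 0, "jaw": -0.12, "delta_pos": [0, 0, 0]},
  {"spin": 0, "jaw": -0.05, "delta_pos": [0, 0, 0]},
  {"spin": 0, "jaw": 0.1, "delta_pos": [0, 0, 0]},
  {"spin": 0, "jaw": 0.3, "delta_pos": [0, 0, 0]},
  {"spin": 0, "jaw": 0.3, "delta_pos": [0, 0, 0]},
  {"spin": 0, "jaw": 0.3, "delta_pos": [0, 0, -0.01]},
  {"spin": 0, "jaw": 0.3, "delta_pos": [0, 0, -0.02]},
  {"spin": 0, "jaw": 0.3, "delta_pos": [0, 0, -0.03]},
  {"spin": 0, "jaw": 0.3, "delta_pos": [0, 0, -0.03]},
  {"spin": 0, "jaw": 0.3, "delta_pos": [-0.01, 0, -0.01]},
])

```text
time_s: 39.52
tcp_pos: [0.5169, -0.0439, 0.2562]
tool_rot: [179.6, -0.1, 90.1]
wrist_force: [0.8, 0.2, -1.1]
width: 0.649
finger_force: 0.0
```

Call:
move_arm([
  {"spin": 0, "jaw": 0.3, "delta_pos": [-0.025, 0, 0]},
  {"spin": 0, "jaw": 0.3, "delta_pos": [-0.03, 0, 0]},
  {"spin": 0, "jaw": 0.3, "delta_pos": [-0.02, 0, 0]},
  {"spin": 0, "jaw": 0.3, "delta_pos": [0, 0, 0]},
  {"spin": 0, "jaw": 0.3, "delta_pos": [0, 0, 0]},
  {"spin": 0, "jaw": 0.3, "delta_pos": [0, 0, 0]},
  {"spin": 0, "jaw": 0.3, "delta_pos": [0, 0, 0]},
])

```text
time_s: 40.1
tcp_pos: [0.5148, -0.1186, 0.2519]
tool_rot: [-180.0, -0.1, 90.1]
wrist_force: [0.7, -0.5, -0.0]
width: 0.654
finger_force: 0.0
```

```bash
python3 chk.py k4 .167; python3 - <<'E'
from h import *
im=r.capture('scene'); a=cv2.resize(im[120:270,210:330],None,fx=4,fy=4,interpolation=2); b=cv2.imread('pics/k4.png')[:, 180:390]
b=cv2.resize(b,(300,600)); cv2.imwrite('pics/end.png',np.hstack([a,b]))
E
```

```text
t 40.1 tcp [ 514.8 -118.6  251.9]
0.167 0.019 [522.8  -27.25] 10.7
0.025 0.075 [516.1  -33.84] 53.4
0.025 0.063 [516.01 -33.57] 75.8
0.03 0.025 [509.56 -38.59] 10.2
```

View pics/end.png

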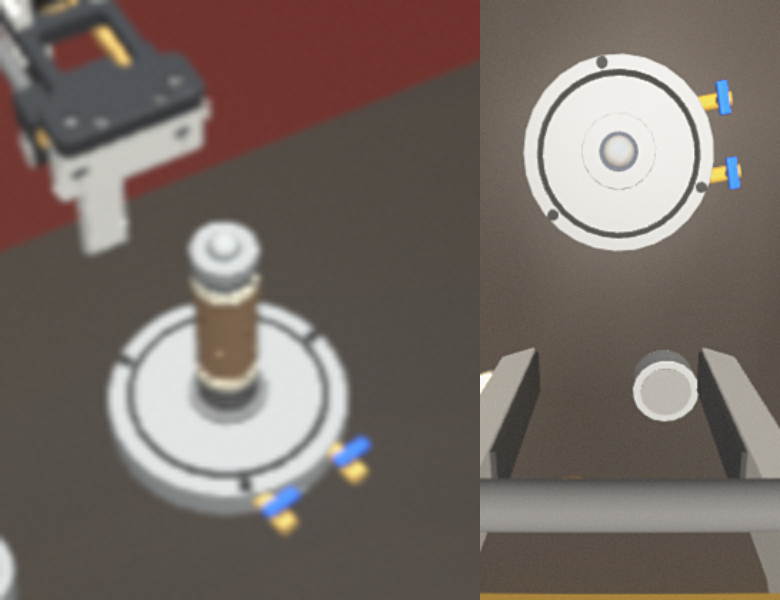

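The picture shows the stack upright and in line: stone, core, stone, then cap with its ball up at (222,240). From above, the ball at (618,151) is central in the base. The gripper is clear, so I'm handing in.

```bash
python3 -c "
from bench import r
print(r.job_done())"
```

```text
the job is handed in; nothing more can be done
None
```

I built the 38 mm stack on the pedestal (stone, core, stone, cap with ball up), with the stones and core measured within about 1 mm of the base axis and the cap checked by eye after release, and handed it in at about 40 s; no verdict came back.

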